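# Unstack the carved roundels and lay out the assembly tray

## Robot

A 6-joint arm with a two-finger parallel gripper is mounted at the origin on the work surface. World frame = base frame: x ahead of the robot, y to its left, z up, the work surface at z = 0. Lengths are in m, angles in rad, forces in N, time in s.
With the tool pointing down it reaches from about 0.375 to 0.825 m from the base axis. Payload 5.5 kg.
Tool frame: the origin (TCP) lies between the finger pads; the fingertips stand 11 mm ahead of it and the grasp point (between the pads) lies 8 mm behind it; z points along the fingers, y is the line along which they close (so a half turn about z gives the same grasp; the last joint's range is limited). The gripper opens to 85 mm and grips with 20 to 120 N. Pads are 22 mm wide; open, the fingers measure 114 mm over their backs; the gripper's body (76 mm by 85 mm) begins 54 mm behind the grasp point. The pads swing forward as they close: fully open they stand 13 mm farther back than shut.
Start: joints at [1.153, 0.314, -0.047, 1.21, 0, 1.571], TCP at [0.243, 0.548, 0.216] pointing down, gripper open.
Joint ranges: [-2.67, 2.67], [-0.69, 1.73], [-1.03, 1.25], [-2.08, 2.16], [-1.42, 1.45], [-3.14, 3.14]. Speed limits (rad/s): [2.39, 2.39, 3.01, 3.14, 3.14, 3.14].

## Interface

Orientations are given as a rotation vector (axis times angle).
In Python, from rig import sensors, snapshot, sign_off gives the robot as it stands. The module is installed in compiled form; this text tells all that it offers.
- The arm moves only by the tool drive_tool, never from a script. Its argument "moves" is a list of rows, each an object with "xyz": the shift along the world's x, y, z as a fraction of full scale, a list of three; "yaw": the turn about the world's z as a fraction of full scale; "grip": the gripper command: -1 is shut, 1 is fully open, values between are in proportion. In form: [{"xyz": [x, y, z], "yaw": yaw, "grip": grip}, ...]. A call has 1 to 5 rows; each row shifts and turns the commanded pose from where the row before left it; what a row does not reach is not made up. Full scale, the value 1, is 15 cm for a shift and 0.15 rad for a turn. A row lasts 1/10 s, in which the tool goes at most 50 mm and 8.59 degrees, less where a joint would pass 70% of its speed; a pose out of reach is approached as far as the arm can. A call with a number of a shift or a turn outside -1 to 1 is refused whole. A call with a gripper value outside its range is refused whole. The fingers move at their own pace and stop on an object; "force" is the grip in N (left out, the last holds). Time passes only in rows, so rows that do not move let the fingers close. It gives the time, the measured TCP pose, the force, the opening and the grip force at its end, in the units of the state.
- sensors.sense(): the state, without advancing time (a new reading comes with each control period).
- snapshot(name): name is "scene" or "top" or "wrist"; returns a dict with "color" (420x560x3 uint8, red, green, blue), "fx", "fy", "cx", "cy" (pixels), "extrinsics" (4x4, takes a point from camera to world coordinates). Camera axes: x right, y down, z forward; pixel columns grow to the right and rows downward; lengths in m; the calibration is good to about 2 mm. The wrist camera is an equidistant fisheye: a pixel r from the principal point sees the ray r / f radians off the axis. A picture is of the moment at which its call begins. There is no depth.
- sign_off(): hands the job in; it is judged then, once.
The state is a dict: "time_s": time; "q": joint angles; "dq": joint speeds; "joint_efforts": joint torques, N m; "tool_pos": TCP position; "orientation": TCP orientation; "force": force on the tool from outside, world axes, zero at the start; "moment": the same for the moment, N m; "grip_width": finger opening in m; "finger_force": force on a finger pad.
Only numpy, scipy, OpenCV 4.12 (cv2) and the standard library are available. Lean on these libraries where they do the work, as an engineer would, in place of code of your own. Each camera call takes 0.05 s, during which the arm holds its last target. There are 200 camera calls.

## Task

Lay out the assembly tray for gluing: take the stack apart, set every carved roundel down (not dropped) flat, carved face up, side by side in the tray's wide bed, and put the spacer boards squarely in a neat pile on the spare board that already lies on the bench. Also tip the tenon box over the tray's deep well, flap end down, just far enough that its flap swings open and all the loose tenons slide out into the well, and stand the box upright on the bench again. Do not turn the box over, and leave the mallet, glue jar and brush pot where they are.

Things in the scene. Friction and masses are not known exactly. Their poses are not given: they have to be found in the camera images.
- board1: white-faced plywood spacer board, 60 mm (its x) by 130 mm (its y), 10 mm thick, about 55 g; origin: centre of its underside. Lowest of the stack, flat on the bench. The stack from the bottom: board1, roundel1, board2, roundel2, board3, and on top side by side roundel3 and roundel4 (or only one of them), centred on one another to a few mm, boards lying lengthwise alike.
- board2: white-faced plywood spacer board, 60 mm (its x) by 130 mm (its y), 10 mm thick, about 55 g; origin: centre of its underside. Second board of the stack, on roundel1.
- board3: white-faced plywood spacer board, 60 mm (its x) by 130 mm (its y), 10 mm thick, about 55 g; origin: centre of its underside. Top board of the stack, on roundel2.
- roundel1: carved round wooden rosette, a disc 54 mm across and 22 mm thick, about 45 g, its carving sunk in the upper face; origin: centre of its underside, z out of the carved face. In the middle of board1.
- roundel2: carved round wooden rosette, a disc 54 mm across and 22 mm thick, about 45 g, its carving sunk in the upper face; origin: centre of its underside, z out of the carved face. In the middle of board2.
- roundel3: carved round wooden rosette, a disc 54 mm across and 22 mm thick, about 45 g, its carving sunk in the upper face; origin: centre of its underside, z out of the carved face. On top of board3, 33 mm from its middle towards -y, or absent.
- roundel4: carved round wooden rosette, a disc 54 mm across and 22 mm thick, about 45 g, its carving sunk in the upper face; origin: centre of its underside, z out of the carved face. On top of board3, 33 mm from its middle towards +y, or absent.
- pile_board: a fourth, identical spacer board (60 mm along x, 130 mm along y, 10 mm thick, loose), lying by itself flat on the bench: the start of the boards' pile; origin: centre of its underside.
- tray: loose wooden assembly tray, 216 mm (x) by 258 mm (y), 1 kg, floor 6 mm thick, walls 6 mm thick; origin: centre of its underside. Its +y part, which starts towards the robot, is a wide felt-lined bed for the roundels; its -y part, which starts away from the robot, is a deeper, narrower well for the tenons; a wall 42 mm high parts them.
- tray_bed (a point): centre of the bed's floor (6 mm above the bench), axes as the tray's; the bed is 204 mm (x) by 160 mm (y) inside, room for four roundels side by side in two rows of two, with a rim 12 mm above its floor on three sides and the wall 36 mm above its floor towards the well.
- tray_well (a point): centre of the well's floor (6 mm above the bench), axes as the tray's; the well is 204 mm (x) by 80 mm (y) inside with walls 36 mm above its floor.
- tenon_box: loose wooden box holding the tenons, 108 mm (x) by 62 mm (y) outside, 70 mm high, 0.24 to 0.39 kg, closed all round (top clear plastic) but for its front (-x) end, an opening 54 mm wide and 60 mm high with a hanging flap; origin: centre of its underside. Balanced near its middle: grip it across its 62 mm sides. Starts upright on the bench, front roughly towards the robot.
- flap (a joint): angle of the box's front flap (rad): 0 hanging shut, up to 1.5 swung out. It hangs freely from its upper edge (40 g, 63 mm long, hinge 56.5 mm before the box's centre and 66 mm above its underside): it opens by itself as the box is tipped front down and falls shut when the box stands upright; with the box tipped 45 degrees its free edge hangs about 20 mm below the front floor edge.
- box_mouth (a point): middle of the box's front floor edge, over which the tenons slide out (54 mm before the box's centre, 5 mm above its underside), axes as the box's. The tenons slide on the box's floor when it is tipped about 20 to 28 degrees, surely at 40 to 45 degrees.
- tenon1: loose tenon: flat beech piece with rounded ends 40 mm (x) by 12 mm (y) by 20 mm (z), 10 g; origin: centre of its lower 40 x 12 face. At the start standing on that edge in the box, or absent.
- tenon2: loose tenon: flat beech piece with rounded ends 40 mm (x) by 12 mm (y) by 20 mm (z), 10 g; origin: centre of its lower 40 x 12 face. At the start standing on that edge in the box, or absent.
- tenon3: loose tenon: flat beech piece with rounded ends 40 mm (x) by 12 mm (y) by 20 mm (z), 10 g; origin: centre of its lower 40 x 12 face. At the start standing on that edge in the box, or absent.
- tenon4: loose tenon: flat beech piece with rounded ends 40 mm (x) by 12 mm (y) by 20 mm (z), 10 g; origin: centre of its lower 40 x 12 face. At the start standing on that edge in the box, or absent.
- tenon5: loose tenon: flat beech piece with rounded ends 40 mm (x) by 12 mm (y) by 20 mm (z), 10 g; origin: centre of its lower 40 x 12 face. At the start standing on that edge in the box, or absent.
- mallet: carver's mallet lying on the bench, head 55 x 110 x 55 mm at its origin, handle 170 mm towards its +x; not part of the job.
- glue_jar: glue jar, 64 mm across, 85 mm high, standing on the bench; not part of the job.
- brush_pot: carved wooden brush pot, 92 mm across, 110 mm high, with two sticks to 200 mm height, standing on the bench; not part of the job.

How it is judged:
By the outcome, as a careful person would: the job done as asked, in the order asked, and still so for the second after the job is handed in, with the robot touching nothing.
Of roundel3, roundel4 only 1 to 2 are there at a start; the rules pass over those that are not, and their reading is None.
Of tenon1, tenon2, tenon3, tenon4, tenon5 only 2 to 5 are there at a start; the rules pass over those that are not, and their reading is None.
At some moment in a run one of tenon_box, tray may be knocked a few centimetres aside while the robot is not near it.
It also fails if it takes over 210 s, if anything falls off the work surface, if the arm or the gripper's body presses on something with over 40 N, if the wrist force passes 120 N, or if a joint passes its speed limit or range.

## Working session

There is one attempt and no reset: what is moved stays moved. The work goes in short steps, Python scripts to look and compute and a tool call to move; the robot and the scene stay as the last step left them, time stands still between calls to the robot, and variables do not carry over. Pictures are saved under pics/ and viewed, at most 14 in all, crops included, and the job is handed in when it is done.

Besides the shell and the picture viewer there is one more tool, called after "Request:" as a command line: name --argument value ..., lists and objects as JSON in quotes. drive_tool: Moves the arm, as the interface text tells. Shift numbers are shares of 15 cm and turn numbers shares of 0.15 rad, none past 1 either way. Its arguments: {"type":"object","properties":{"moves":{"type":"array"},"force":{"type":"number"}},"required":["moves"]}

```bash
mkdir -p pics
cat > h.py <<'E'
import numpy as np, cv2
from rig import sensors, snapshot, sign_off
def snap(name,fn=None):
    s=snapshot(name)
    if fn: cv2.imwrite('pics/'+fn+'.png',cv2.cvtColor(s['color'],cv2.COLOR_RGB2BGR))
    return s
def ray(s,u,v,name):
    x=(u-s['cx'])/s['fx'];y=(v-s['cy'])/s['fy']
    if name=='wrist':
        r=np.hypot(x,y);d=np.array([x/r*np.sin(r),y/r*np.sin(r),np.cos(r)]) if r>1e-9 else np.array([0,0,1.])
    else: d=np.array([x,y,1.])
    E=np.array(s['extrinsics']);return E[:3,3],E[:3,:3]@d
def pt(s,u,v,z,name='top'):
    o,d=ray(s,u,v,name);return o+d*(z-o[2])/d[2]
E
python3 - <<'E'
from h import *
print(sensors.sense())
for n in ['scene','top','wrist']:
    s=snap(n,n+'0'); print(n,s['fx'],s['cx'],s['cy'],np.round(s['extrinsics'],3).tolist())
E
```

```text
{'time_s': 0.0, 'q': array([ 1.15301939e+00,  3.14239008e-01, -4.80462963e-02,  1.21019544e+00,
       -1.58432824e-06,  1.57077462e+00]), 'dq': array([ 0.00184093,  0.0004796 ,  0.00031105, -0.00055967,  0.0003248 ,
        0.00051408]), 'joint_efforts': array([-5.42913931e-04, -5.39590430e+01,  3.39748693e+01,  1.92601397e-02,
        7.00740713e-06,  5.08750844e-06]), 'tool_pos': array([0.24320054, 0.54786016, 0.21514117]), 'orientation': array([-6.51374724e-01, -3.07296659e+00,  2.58858500e-03]), 'force': array([-0.19793851,  0.49306576,  0.22530835]), 'moment': array([-0.00861526,  0.00561009,  0.03795184]), 'finger_force': 0.0, 'grip_width': 0.08559917039972025}
scene 389.78405574229316 281.2355201094789 205.19782830123492 [[-0.806, 0.356, -0.474, 1.035], [0.593, 0.483, -0.645, 0.707], [-0.0, -0.8, -0.6, 0.745], [0.0, 0.0, 0.0, 1.0]]
top 468.49162540490505 273.88629743758685 208.2928151367919 [[-0.026, -0.993, 0.113, 0.368], [-1.0, 0.026, -0.005, 0.014], [0.002, -0.113, -0.994, 1.393], [0.0, 0.0, 0.0, 1.0]]
wrist 325.19226210127806 285.90613131428586 212.1502702233283 [[0.406, 0.878, 0.254, 0.179], [0.914, -0.389, -0.115, 0.576], [-0.002, 0.279, -0.96, 0.372], [0.0, 0.0, 0.0, 1.0]]
```

View pics/scene0.png

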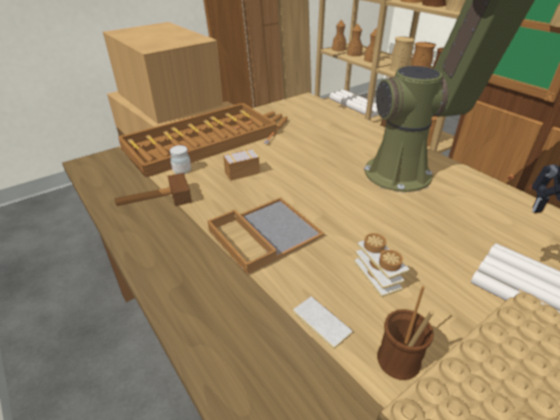

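View pics/top0.png

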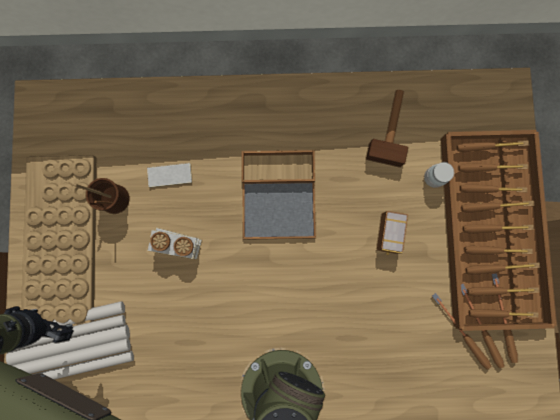

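Run:
```python
from h import *
s=snap('top')
im=s['color']; hsv=cv2.cvtColor(im,cv2.COLOR_RGB2HSV)
def show(n,u,v,z): print(n,np.round(pt(s,u,v,z),3))
m=((hsv[...,1]<45)&(hsv[...,2]>150)).astype(np.uint8)
def rect(n,u0,u1,v0,v1,z,m):
    k=np.zeros_like(m);k[v0:v1,u0:u1]=m[v0:v1,u0:u1]
    c=max(cv2.findContours(k,0,1)[0],key=cv2.contourArea)[:,0]
    p=np.array([pt(s,u,v,z)[:2] for u,v in c])*1000
    r=cv2.minAreaRect(p.astype(np.float32)); print(n,np.round(r[0]),np.round(r[1]),round(r[2],1))
rect('pile',130,210,155,195,.01,m)
rect('stackwhite',140,210,220,270,.074,m)
rect('boxtop',370,415,205,260,.07,m)
d=((hsv[...,2]<135)&(hsv[...,1]<90)).astype(np.uint8)
rect('bed',235,325,175,245,.006,d)
for n,u,v,z in [('r4',160,241,.096),('r3',184,246,.096),('boxF',391,251,.07),('jar',439,174,.085),('pot',108,196,.11),('mallet',387,152,.05)]: show(n,u,v,z)
for n,u,v in [('tl',243,152),('tr',314,152),('br',315,239),('bl',244,240)]: show('tray'+n,u,v,.03)
```

```text
pile [635. 320.] [ 58. 128.] 5.0
stackwhite [442. 317.] [85. 64.] 60.4
boxtop [ 446. -331.] [53. 52.] 79.0
bed [523.  -6.] [205. 162.] 89.5
r4 [0.433 0.325 0.096]
r3 [0.417 0.259 0.096]
boxF [ 0.389 -0.319  0.07 ]
jar [ 0.603 -0.463  0.085]
pot [0.56  0.465 0.11 ]
mallet [ 0.678 -0.328  0.05 ]
traytl [0.694 0.095 0.03 ]
traytr [ 0.688 -0.116  0.03 ]
traybr [ 0.43 -0.11  0.03]
traybl [0.433 0.097 0.03 ]
```

Request:
drive_tool --moves '[{"xyz": [0.12, -0.17, 0], "yaw": -0.93, "grip": 1}, {"xyz": [0.12, -0.17, 0], "yaw": -0.93, "grip": 1}, {"xyz": [0.12, -0.17, 0], "yaw": -0.93, "grip": 1}, {"xyz": [0.12, -0.17, 0], "yaw": -0.93, "grip": 1}, {"xyz": [0.12, -0.17, 0], "yaw": -0.93, "grip": 1}]' --force 50

```text
time_s: 0.7
tool_pos: [0.3339, 0.4197, 0.2159]
orientation: [1.67, 2.661, -0.0]
force: [0.6, 0.0, -0.3]
grip_width: 0.0851
finger_force: 0.0
```

Request:
drive_tool --moves '[{"xyz": [0.12, -0.17, 0], "yaw": -0.93, "grip": 1}, {"xyz": [0.12, -0.17, 0], "yaw": -0.93, "grip": 1}, {"xyz": [0.12, -0.17, 0], "yaw": -0.93, "grip": 1}, {"xyz": [0.12, -0.17, 0], "yaw": -0.93, "grip": 1}, {"xyz": [0.12, -0.17, 0], "yaw": -0.93, "grip": 1}]'

```text
time_s: 1.2
tool_pos: [0.4239, 0.2922, 0.2159]
orientation: [2.479, 1.93, -0.0]
force: [0.9, 0.3, 0.7]
grip_width: 0.0851
finger_force: 0.0
```

Run:
```python
from h import *
s=snap('wrist','w1');st=sensors.sense();print(st['q'].round(3),st['tool_pos'].round(4),st['orientation'].round(3),st['time_s']);print(np.round(s['extrinsics'],3).tolist())
```

```text
[ 0.598  0.154 -0.251  1.166 -0.004  2.425] [0.4262 0.2889 0.2159] [ 2.484e+00  1.917e+00 -1.000e-03] 1.25
[[0.969, -0.236, -0.068, 0.441], [-0.245, -0.931, -0.271, 0.36], [0.0, 0.279, -0.96, 0.373], [0.0, 0.0, 0.0, 1.0]]
```

View pics/w1.png

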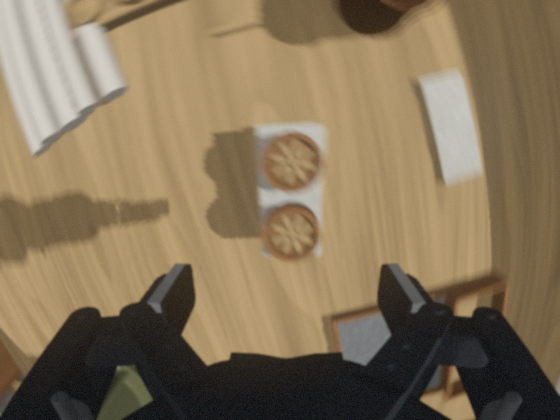

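```bash
cat >> h.py <<'E'
def fit(s,box,z,mask,name='wrist',tag=''):
    u0,u1,v0,v1=box;k=np.zeros(mask.shape,np.uint8);k[v0:v1,u0:u1]=mask[v0:v1,u0:u1]
    k=cv2.morphologyEx(k,cv2.MORPH_OPEN,np.ones((3,3),np.uint8))
    c=cv2.convexHull(max(cv2.findContours(k,0,1)[0],key=cv2.contourArea))[:,0]
    p=np.array([pt(s,u,v,z,name)[:2] for u,v in c],np.float32)*1000
    r=cv2.minAreaRect(p);print(tag,'c',np.round(r[0],1),'size',np.round(r[1],1),'ang',round(r[2],1),'circ',np.round(cv2.minEnclosingCircle(p),1) if 0 else np.round(cv2.minEnclosingCircle(p)[0],1));return r
def white(s,sat=45,val=140):
    h=cv2.cvtColor(s['color'],cv2.COLOR_RGB2HSV);return ((h[...,1]<sat)&(h[...,2]>val)).astype(np.uint8)
def brown(s,sat=70):
    h=cv2.cvtColor(s['color'],cv2.COLOR_RGB2HSV);return (h[...,1]>sat).astype(np.uint8)
E
python3 - <<'E'
from h import *
s=snap('wrist')
h=cv2.cvtColor(s['color'],cv2.COLOR_RGB2HSV)
for v,u in [(142,292),(161,320),(161,292),(128,300),(196,290),(60,250),(180,240)]: print(u,v,h[v,u])
w=white(s,60,120)
fit(s,(410,495,60,195),.01,w,tag='pile')
fit(s,(245,335,110,270),.074,w,tag='b3')
b=brown(s,90)
fit(s,(262,322,128,192),.096,b,tag='r4');fit(s,(262,322,203,262),.096,b,tag='r3')
E
```

```text
292 142 [ 15 120 151]
320 161 [ 19  97 176]
292 161 [ 19 102 153]
300 128 [ 19  19 185]
290 196 [ 17  41 132]
250 60 [ 18  96 178]
240 180 [ 17  99 121]
pile c [635.9 319.4] size [ 59.9 129.3] ang 4.9 circ [635.6 319.1]
b3 c [426.1 293.5] size [60.  60.4] ang 76.3 circ [428.2 293.3]
r4 c [437.8 325.7] size [49.4 43.6] ang 74.6 circ [434.4 327.6]
r3 c [424.2 258.1] size [56.2 55.4] ang 75.1 circ [424.  257.1]
```

Request:
drive_tool --moves '[{"xyz": [0.03, 0.12, 0], "yaw": 0.1, "grip": 1}, {"xyz": [0.03, 0.1, -0.3], "yaw": 0, "grip": 1}, {"xyz": [0, 0, -0.3], "yaw": 0, "grip": 1}, {"xyz": [0, 0, 0], "yaw": 0, "grip": 1}, {"xyz": [0, 0, 0], "yaw": 0, "grip": 1}]'

```text
time_s: 1.8
tool_pos: [0.4314, 0.3263, 0.1259]
orientation: [-2.457, -1.957, 0.004]
force: [-0.3, -0.0, 0.8]
grip_width: 0.0856
finger_force: 0.0
```

Run:
```python
from h import *
s=snap('wrist','w2');st=sensors.sense();print(st['tool_pos'].round(4),st['orientation'].round(3),st['time_s'])
```

```text
[0.4327 0.3271 0.1275] [-2.458e+00 -1.957e+00 -1.000e-03] 1.85
```

View pics/w2.png

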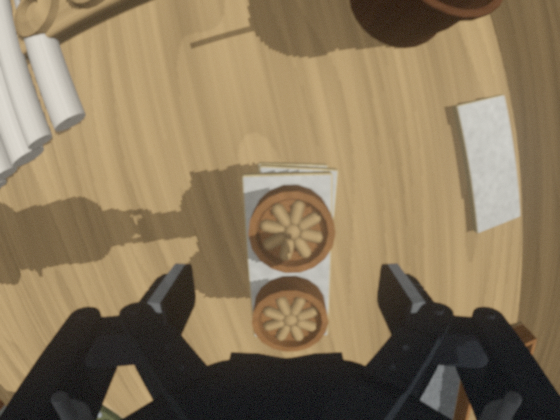

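Run:
```python
from h import *
s=snap('wrist');
for u,v,z in [(292,230,.096),(290,318,.096),(246,177,.074),(336,172,.074)]: print(u,v,pt(s,u,v,z,'wrist').round(4))
```

```text
292 230 [0.4375 0.33   0.096 ]
290 318 [0.422  0.2668 0.096 ]
246 177 [0.4148 0.3652 0.074 ]
336 172 [0.4733 0.3552 0.074 ]
```

Request:
drive_tool --moves '[{"xyz": [0.03, 0.02, -0.13], "yaw": 0, "grip": 1}, {"xyz": [0, 0, -0.13], "yaw": 0, "grip": 1}, {"xyz": [0, 0, 0], "yaw": 0, "grip": 0.2}, {"xyz": [0, 0, 0], "yaw": 0, "grip": -1}, {"xyz": [0, 0, 0], "yaw": 0, "grip": -1}]'

```text
time_s: 2.4
tool_pos: [0.4381, 0.3302, 0.0891]
orientation: [2.459, 1.955, 0.005]
force: [0.5, -0.4, -0.3]
grip_width: 0.0438
finger_force: 0.0
```

Request:
drive_tool --moves '[{"xyz": [0, 0, 0], "yaw": 0, "grip": -1}, {"xyz": [0, 0, 0], "yaw": 0, "grip": -1}, {"xyz": [0, 0, 0], "yaw": 0, "grip": -1}, {"xyz": [0, 0, 0], "yaw": 0, "grip": -1}]'

```text
time_s: 2.8
tool_pos: [0.437, 0.3294, 0.0872]
orientation: [-2.459, -1.956, -0.0]
force: [-0.7, 0.1, -0.1]
grip_width: -0.0003
finger_force: 0.0
```

Run:
```python
from h import *
a=snap('wrist');b=snap('top')
i=np.hstack([a['color'][100:420,140:440],cv2.resize(b['color'][190:300,110:250],(407,320))])
cv2.imwrite('pics/w3.png',cv2.cvtColor(i,cv2.COLOR_RGB2BGR))
```

```text
(no output)
```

View pics/w3.png

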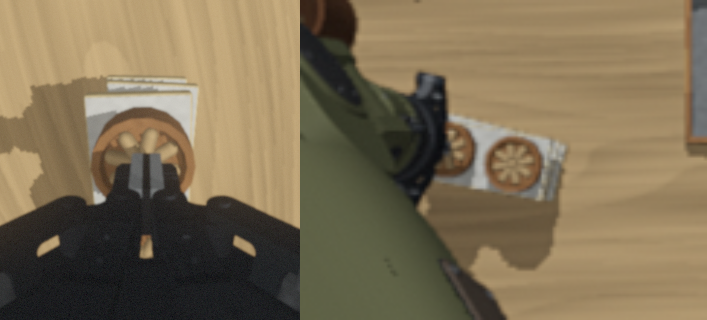

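Request:
drive_tool --moves '[{"xyz": [0, 0, 0.13], "yaw": 0, "grip": -1}, {"xyz": [0, 0, 0.1], "yaw": 0, "grip": 1}, {"xyz": [0, -0.02, 0], "yaw": 0, "grip": 1}, {"xyz": [0, 0, 0], "yaw": 0, "grip": 1}, {"xyz": [0, 0, 0], "yaw": 0, "grip": 1}]'

```text
time_s: 3.4
tool_pos: [0.4364, 0.3258, 0.1205]
orientation: [-2.459, -1.955, 0.002]
force: [0.1, 0.3, 0.1]
grip_width: 0.0578
finger_force: 0.0
```

Request:
drive_tool --moves '[{"xyz": [0, 0, -0.13], "yaw": 0, "grip": 1}, {"xyz": [0, 0, -0.14], "yaw": 0, "grip": 1}, {"xyz": [0, 0, 0], "yaw": 0, "grip": 0.3}, {"xyz": [0, 0, 0], "yaw": 0, "grip": 0.3}, {"xyz": [0, 0, 0], "yaw": 0, "grip": 0.3}]'

```text
time_s: 3.9
tool_pos: [0.4373, 0.3267, 0.0816]
orientation: [2.459, 1.956, 0.001]
force: [0.2, 0.2, 0.5]
grip_width: 0.0554
finger_force: 0.0
```

Request:
drive_tool --moves '[{"xyz": [0, 0, 0], "yaw": 0, "grip": 0.2}, {"xyz": [0, 0, 0], "yaw": 0, "grip": 0.15}, {"xyz": [0, 0, 0], "yaw": 0, "grip": 0.1}, {"xyz": [0, 0, 0], "yaw": 0, "grip": 0.05}]'

```text
time_s: 4.3
tool_pos: [0.4371, 0.3265, 0.0813]
orientation: [2.459, 1.956, 0.001]
force: [0.4, -0.2, 0.3]
grip_width: 0.0448
finger_force: 0.0
```

Run:
```python
from h import *
a=snap('wrist');b=snap('scene')
E=np.array(a['extrinsics']);st=sensors.sense();p=np.linalg.inv(E)@np.r_[st['tool_pos'],1];r=np.arctan2(np.hypot(p[0],p[1]),p[2]);print('tcp px',a['cx']+a['fx']*r*p[0]/np.hypot(*p[:2]),a['cy']+a['fx']*r*p[1]/np.hypot(*p[:2]))
i=np.hstack([a['color'][100:420,140:440],cv2.resize(b['color'][190:300,320:460],(407,320),interpolation=cv2.INTER_CUBIC)])
cv2.imwrite('pics/w4.png',cv2.cvtColor(i,cv2.COLOR_RGB2BGR))
```

```text
tcp px 285.3171414089601 256.7747601413932
```

View pics/w4.png

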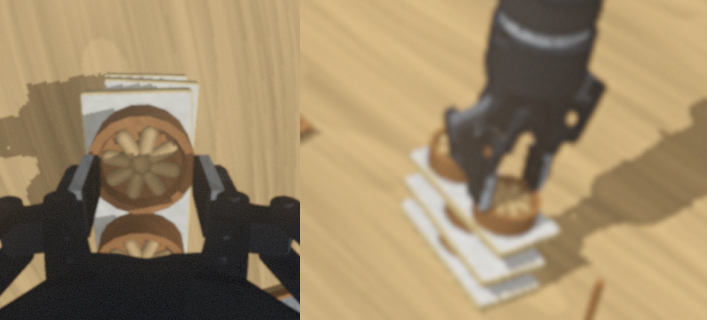

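Run:
```python
from h import *
a=snap('scene');b=snap('top')
def tri(r1,r2):
    (o1,d1),(o2,d2)=r1,r2
    t=np.linalg.lstsq(np.c_[d1,-d2],o2-o1,rcond=None)[0];p,q=o1+d1*t[0],o2+d2*t[1];return ((p+q)/2).round(4),np.linalg.norm(p-q).round(4)
print('r4',tri(ray(a,390,261,'s'),ray(b,160,241,'t')));print('r3',tri(ray(a,375,243,'s'),ray(b,184,246,'t')))
E=np.array(a['extrinsics'])
def proj(p):
    q=np.linalg.inv(E)@np.r_[p,1];return (a['fx']*q[0]/q[2]+a['cx'],a['fy']*q[1]/q[2]+a['cy'])
x=np.array([.974,-.225,0])
for z in (.07,.08,.09):
  for s in (1,-1):
    u,v=proj(np.array([.437,.3265,z])+s*.0224*x); print(z,s,round(u),round(v),'crop',round((u-320)*2.907+300),round((v-190)*2.907))
```

```text
r4 (array([0.434 , 0.3276, 0.0827]), np.float64(0.0012))
r3 (array([0.4172, 0.2619, 0.0832]), np.float64(0.0022))
0.07 1 380 268 crop 475 226
0.07 -1 396 262 crop 521 211
0.08 1 381 265 crop 477 217
0.08 -1 397 259 crop 523 202
0.09 1 382 262 crop 479 209
0.09 -1 397 256 crop 525 193
```

Request:
drive_tool --moves '[{"xyz": [0, 0, 0], "yaw": 0, "grip": 1}, {"xyz": [0, 0, 0], "yaw": 0, "grip": 1}, {"xyz": [0, 0, 0], "yaw": 0, "grip": 1}, {"xyz": [0, 0, -0.03], "yaw": 0, "grip": 1}, {"xyz": [0, 0, -0.03], "yaw": 0, "grip": 1}]' --force 20

```text
time_s: 5.0
tool_pos: [0.437, 0.3265, 0.0717]
orientation: [-2.459, -1.956, -0.0]
force: [-0.7, -0.4, -0.5]
grip_width: 0.0853
finger_force: 0.0
```

Request:
drive_tool --moves '[{"xyz": [0, 0, 0], "yaw": 0, "grip": 0.5}, {"xyz": [0, 0, 0], "yaw": 0, "grip": 0.4}, {"xyz": [0, 0, 0], "yaw": 0, "grip": 0.3}, {"xyz": [0, 0, 0], "yaw": 0, "grip": 0.2}, {"xyz": [0, 0, 0], "yaw": 0, "grip": 0.1}]'

```text
time_s: 5.5
tool_pos: [0.437, 0.3266, 0.0723]
orientation: [-2.458, -1.956, -0.001]
force: [-0.0, -0.2, 2.8]
grip_width: 0.0525
finger_force: 20.9
```

Run:
```python
from h import *
st=sensors.sense();print(st['tool_pos'],st['grip_width'],st['finger_force'],st['force'],st['time_s'])
a=snap('wrist');b=snap('scene')
i=np.hstack([a['color'][150:420,140:440],cv2.resize(b['color'][210:290,350:430],(270,270),interpolation=cv2.INTER_CUBIC)])
cv2.imwrite('pics/w5.png',cv2.cvtColor(i,cv2.COLOR_RGB2BGR))
```

```text
[0.43701999 0.32660439 0.07230287] 0.052468351998633984 20.867206156253815 [-0.04502342 -0.17950069  2.78160421] 5.5
```

Request:
drive_tool --moves '[{"xyz": [0, 0, 0.01], "yaw": 0, "grip": -1}, {"xyz": [0, 0, 0.01], "yaw": 0, "grip": -1}, {"xyz": [0, 0, 0.1], "yaw": 0, "grip": -1}, {"xyz": [0, 0, 0.3], "yaw": 0, "grip": -1}, {"xyz": [0, 0, 0.3], "yaw": 0, "grip": -1}]' --force 50

```text
time_s: 6.1
tool_pos: [0.4359, 0.3254, 0.1801]
orientation: [2.459, 1.955, -0.005]
force: [0.6, 1.9, -1.1]
grip_width: 0.0509
finger_force: 52.2
```

Run:
```python
from h import *
st=sensors.sense();print(st['tool_pos'],st['grip_width'],st['finger_force'],st['force'],st['time_s'])
a=snap('wrist');b=snap('scene')
i=np.hstack([a['color'][130:420,140:440],cv2.resize(b['color'][180:290,350:460],(290,290),interpolation=cv2.INTER_CUBIC)])
cv2.imwrite('pics/w5.png',cv2.cvtColor(i,cv2.COLOR_RGB2BGR))
t=snap('top')
w=white(t,50,140)
h=cv2.cvtColor(t['color'],cv2.COLOR_RGB2HSV);d=((h[...,2]<135)&(h[...,1]<90)).astype(np.uint8)
fit(t,(235,325,175,245),.006,d,'top','bed')
```

```text
[0.43586271 0.32537002 0.18006897] 0.05092656702133662 52.23343312740326 [ 0.63432862  1.94523199 -1.07862494] 6.1
bed c [522.5  -5.9] size [205.9 158.9] ang 88.5 circ [523.1  -6.1]
```

View pics/w5.png

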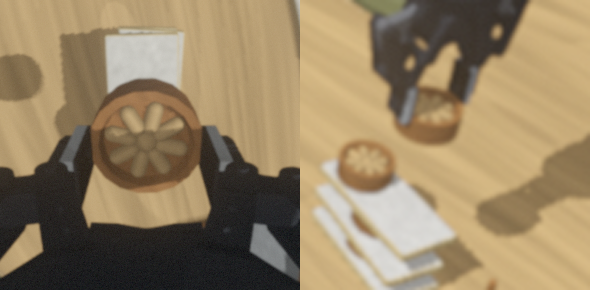

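Request:
drive_tool --moves '[{"xyz": [0.12, -0.268, 0], "yaw": -0.78, "grip": -1}, {"xyz": [0.12, -0.268, 0], "yaw": -0.78, "grip": -1}, {"xyz": [0.12, -0.268, 0], "yaw": -0.78, "grip": -1}, {"xyz": [0.12, -0.268, 0], "yaw": -0.78, "grip": -1}, {"xyz": [0.12, -0.268, 0], "yaw": -0.78, "grip": -1}]'

```text
time_s: 6.75
tool_pos: [0.5264, 0.1234, 0.1784]
orientation: [-2.921, -1.157, 0.004]
force: [0.0, 0.0, -0.2]
grip_width: 0.0509
finger_force: 52.3
```

Request:
drive_tool --moves '[{"xyz": [0.12, -0.268, 0], "yaw": -0.78, "grip": -1}, {"xyz": [0.12, -0.268, 0], "yaw": -0.78, "grip": -1}, {"xyz": [0, 0, -0.3], "yaw": 0, "grip": -1}, {"xyz": [0, 0, -0.3], "yaw": 0, "grip": -1}, {"xyz": [0, 0, -0.3], "yaw": 0, "grip": -1}]'

```text
time_s: 7.25
tool_pos: [0.562, 0.0441, 0.0423]
orientation: [-3.035, -0.813, 0.002]
force: [1.0, 0.9, 0.1]
grip_width: 0.0509
finger_force: 52.3
```

Request:
drive_tool --moves '[{"xyz": [0, 0, -0.1], "yaw": 0, "grip": -1}, {"xyz": [0, 0, -0.08], "yaw": 0, "grip": -1}, {"xyz": [0, 0, -0.05], "yaw": 0, "grip": -1}, {"xyz": [0, 0, 0], "yaw": 0, "grip": -1}, {"xyz": [0, 0, 0], "yaw": 0, "grip": -1}]'

```text
time_s: 7.75
tool_pos: [0.5637, 0.0451, 0.0113]
orientation: [3.034, 0.815, 0.002]
force: [0.1, -0.1, -0.3]
grip_width: 0.0511
finger_force: 52.3
```

Run:
```python
from h import *
a=snap('wrist');b=snap('scene')
i=np.hstack([a['color'][50:420,60:500],cv2.resize(b['color'][180:290,190:350],(360,370),interpolation=cv2.INTER_CUBIC)])
cv2.imwrite('pics/w6.png',cv2.cvtColor(i,cv2.COLOR_RGB2BGR))
```

View pics/w6.png

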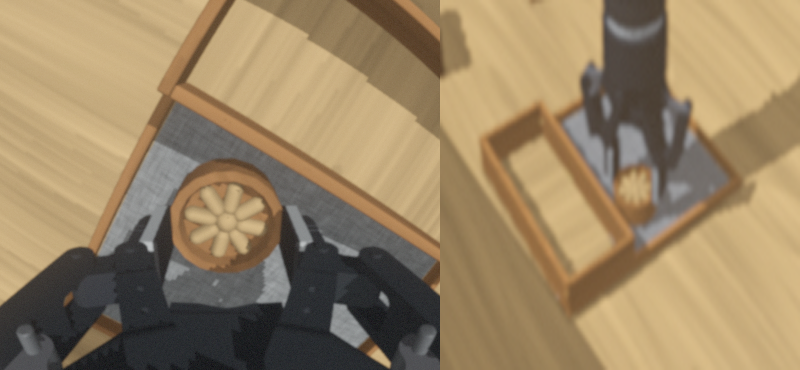

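Request:
drive_tool --moves '[{"xyz": [0, 0, -0.02], "yaw": 0, "grip": -1}, {"xyz": [0, 0, -0.01], "yaw": 0, "grip": -1}, {"xyz": [0, 0, 0], "yaw": 0, "grip": -1}]'

```text
time_s: 8.15
tool_pos: [0.5629, 0.045, 0.006]
orientation: [3.034, 0.815, 0.0]
force: [0.2, 0.3, -0.2]
grip_width: 0.0507
finger_force: 52.3
```

Request:
drive_tool --moves '[{"xyz": [0, 0, -0.01], "yaw": 0, "grip": -1}, {"xyz": [0, 0, 0], "yaw": 0, "grip": -1}, {"xyz": [0, 0, 0], "yaw": 0, "grip": -1}]'

```text
time_s: 8.45
tool_pos: [0.5631, 0.045, 0.0048]
orientation: [3.034, 0.815, 0.001]
force: [-0.8, -0.4, 3.0]
grip_width: 0.051
finger_force: 52.7
```

Request:
drive_tool --moves '[{"xyz": [0, 0, 0], "yaw": 0, "grip": 0.5}, {"xyz": [0, 0, 0], "yaw": 0, "grip": 0.5}, {"xyz": [0, 0, 0.1], "yaw": 0, "grip": 0.5}, {"xyz": [0, 0, 0.3], "yaw": 0, "grip": 0.5}, {"xyz": [0, 0, 0.33], "yaw": 0, "grip": 0.5}]'

```text
time_s: 8.95
tool_pos: [0.5611, 0.0448, 0.1135]
orientation: [-3.033, -0.815, 0.007]
force: [2.0, 0.2, 0.5]
grip_width: 0.0639
finger_force: 0.0
```

Request:
drive_tool --moves '[{"xyz": [-0.159, 0.242, 0.33], "yaw": 0.91, "grip": 1}, {"xyz": [-0.159, 0.242, 0.11], "yaw": 0.91, "grip": 1}, {"xyz": [-0.159, 0.242, 0], "yaw": 0.91, "grip": 1}, {"xyz": [-0.159, 0.242, 0], "yaw": 0.91, "grip": 1}, {"xyz": [-0.159, 0.242, 0], "yaw": 0.91, "grip": 1}]'

```text
time_s: 9.45
tool_pos: [0.4485, 0.2189, 0.1684]
orientation: [2.582, 1.79, 0.001]
force: [0.2, 0.6, -0.0]
grip_width: 0.0856
finger_force: 0.0
```

Request:
drive_tool --moves '[{"xyz": [-0.159, 0.242, 0], "yaw": 0.91, "grip": 1}, {"xyz": [0, 0, 0], "yaw": 0, "grip": 1}, {"xyz": [0, 0, -0.3], "yaw": 0, "grip": 1}, {"xyz": [0, 0, 0], "yaw": 0, "grip": 1}, {"xyz": [0, 0, 0], "yaw": 0, "grip": 1}]'

```text
time_s: 9.95
tool_pos: [0.4249, 0.2531, 0.1228]
orientation: [-2.46, -1.954, 0.004]
force: [1.0, -0.2, 0.6]
grip_width: 0.0853
finger_force: 0.0
```

Run:
```python
from h import *
st=sensors.sense();print(st['tool_pos'],st['orientation'].round(3))
a=snap('wrist');b=snap('top')
w=white(a,60,120);fit(a,(180,400,60,300),.074,w,tag='b3')
h=cv2.cvtColor(b['color'],cv2.COLOR_RGB2HSV)
i=np.hstack([a['color'][50:420,60:500],cv2.resize(b['color'][140:250,230:330],(336,370),interpolation=cv2.INTER_CUBIC)])
cv2.imwrite('pics/w7.png',cv2.cvtColor(i,cv2.COLOR_RGB2BGR))
```

```text
[0.42492902 0.25307612 0.12278124] [-2.46  -1.954  0.004]
b3 c [431.3 311.4] size [98.5 62.6] ang 76.7 circ [430.2 311. ]
```

View pics/w7.png

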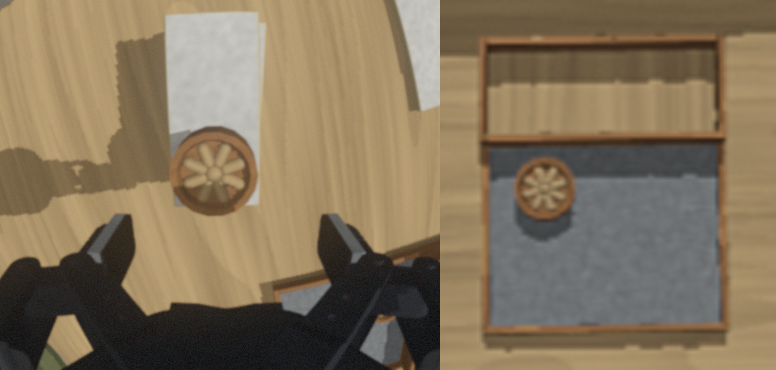

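Run:
```python
from h import *
a=snap('wrist');st=sensors.sense();print(st['tool_pos'].round(4))
print(pt(a,275,221,.096,'wrist').round(4),pt(a,275,221,.085,'wrist').round(4))
for u,v in [(226,64),(317,62),(233,255),(319,255)]: print(pt(a,u,v,.074,'wrist').round(4))
```

```text
[0.4269 0.2542 0.1246]
[0.423  0.2658 0.096 ] [0.4218 0.2625 0.085 ]
[0.4144 0.3671 0.074 ]
[0.4704 0.3546 0.074 ]
[0.386  0.2415 0.074 ]
[0.4446 0.228  0.074 ]
```

Request:
drive_tool --moves '[{"xyz": [-0.037, 0.065, -0.1], "yaw": 0, "grip": 1}, {"xyz": [0, 0, -0.15], "yaw": 0, "grip": 1}, {"xyz": [0, 0, -0.09], "yaw": 0, "grip": 1}, {"xyz": [0, 0, 0], "yaw": 0, "grip": 0.5}, {"xyz": [0, 0, 0], "yaw": 0, "grip": 0.2}]' --force 20

```text
time_s: 10.6
tool_pos: [0.4209, 0.264, 0.0732]
orientation: [2.459, 1.955, 0.002]
force: [0.1, 0.1, -0.1]
grip_width: 0.0588
finger_force: 0.0
```

Request:
drive_tool --moves '[{"xyz": [0, 0, 0], "yaw": 0, "grip": 0.1}, {"xyz": [0, 0, 0], "yaw": 0, "grip": 0.1}]'

```text
time_s: 10.8
tool_pos: [0.421, 0.2642, 0.0736]
orientation: [2.459, 1.955, 0.003]
force: [-1.8, -1.4, 7.7]
grip_width: 0.0521
finger_force: 20.5
```

Request:
drive_tool --moves '[{"xyz": [0, 0, 0.01], "yaw": 0, "grip": -1}, {"xyz": [0, 0, 0.01], "yaw": 0, "grip": -1}, {"xyz": [0, 0, 0.12], "yaw": 0, "grip": -1}, {"xyz": [0, 0, 0.26], "yaw": 0, "grip": -1}, {"xyz": [0, 0, 0.26], "yaw": 0, "grip": -1}]' --force 50

```text
time_s: 11.3
tool_pos: [0.4193, 0.2634, 0.1718]
orientation: [-2.459, -1.955, 0.003]
force: [0.2, 0.2, -0.8]
grip_width: 0.0506
finger_force: 52.1
```

Request:
drive_tool --moves '[{"xyz": [0.105, -0.238, 0], "yaw": -0.61, "grip": -1}, {"xyz": [0.105, -0.238, 0], "yaw": -0.61, "grip": -1}, {"xyz": [0.105, -0.238, 0], "yaw": -0.61, "grip": -1}, {"xyz": [0.105, -0.238, 0], "yaw": -0.61, "grip": -1}, {"xyz": [0.105, -0.238, 0], "yaw": -0.61, "grip": -1}]'

```text
time_s: 11.8
tool_pos: [0.4994, 0.0839, 0.1715]
orientation: [2.84, 1.342, 0.001]
force: [1.5, -0.2, -1.0]
grip_width: 0.0507
finger_force: 52.1
```

Request:
drive_tool --moves '[{"xyz": [0.105, -0.238, 0], "yaw": -0.61, "grip": -1}, {"xyz": [0.105, -0.238, 0], "yaw": -0.61, "grip": -1}, {"xyz": [0.105, -0.238, 0], "yaw": -0.61, "grip": -1}, {"xyz": [0.105, -0.238, 0], "yaw": -0.61, "grip": -1}, {"xyz": [0, 0, -0.2], "yaw": 0, "grip": -1}]'

```text
time_s: 12.3
tool_pos: [0.5671, -0.062, 0.1446]
orientation: [3.034, 0.797, 0.013]
force: [1.6, 0.7, 0.1]
grip_width: 0.0507
finger_force: 52.1
```

Request:
drive_tool --moves '[{"xyz": [0, 0, -0.26], "yaw": 0, "grip": -1}, {"xyz": [0, 0, -0.26], "yaw": 0, "grip": -1}, {"xyz": [0, 0, -0.2], "yaw": 0, "grip": -1}, {"xyz": [0, 0, 0], "yaw": 0, "grip": -1}, {"xyz": [0, 0, 0], "yaw": 0, "grip": -1}]'

```text
time_s: 12.8
tool_pos: [0.5616, -0.0575, 0.0334]
orientation: [-3.036, -0.808, 0.001]
force: [0.8, 0.1, -0.2]
grip_width: 0.0504
finger_force: 52.2
```

Request:
drive_tool --moves '[{"xyz": [0, 0, -0.1], "yaw": 0, "grip": -1}, {"xyz": [0, 0, -0.06], "yaw": 0, "grip": -1}, {"xyz": [0, 0, -0.02], "yaw": 0, "grip": -1}, {"xyz": [0, 0, 0], "yaw": 0, "grip": -1}]'

```text
time_s: 13.2
tool_pos: [0.5621, -0.0575, 0.0067]
orientation: [3.036, 0.808, 0.001]
force: [0.4, 1.1, -0.1]
grip_width: 0.0504
finger_force: 52.2
```

Request:
drive_tool --moves '[{"xyz": [0, 0, -0.005], "yaw": 0, "grip": -1}, {"xyz": [0, 0, 0], "yaw": 0, "grip": -1}, {"xyz": [0, 0, 0], "yaw": 0, "grip": -1}]'

```text
time_s: 13.5
tool_pos: [0.5625, -0.0575, 0.0062]
orientation: [3.035, 0.808, 0.002]
force: [-1.2, 1.6, 5.7]
grip_width: 0.0502
finger_force: 52.9
```

Request:
drive_tool --moves '[{"xyz": [0, 0, 0], "yaw": 0, "grip": 0.5}, {"xyz": [0, 0, 0], "yaw": 0, "grip": 0.5}, {"xyz": [0, 0, 0.1], "yaw": 0, "grip": 0.5}, {"xyz": [0, 0, 0.3], "yaw": 0, "grip": 0.5}, {"xyz": [0, 0, 0.33], "yaw": 0, "grip": 0.5}]'

```text
time_s: 14.0
tool_pos: [0.5598, -0.0573, 0.1143]
orientation: [-3.034, -0.808, 0.007]
force: [1.3, 0.5, 0.1]
grip_width: 0.0643
finger_force: 0.0
```

Request:
drive_tool --moves '[{"xyz": [-0.089, 0.237, 0.1], "yaw": 0.553, "grip": 1}, {"xyz": [-0.089, 0.237, 0.1], "yaw": 0.553, "grip": 1}, {"xyz": [-0.089, 0.237, 0.1], "yaw": 0.553, "grip": 1}, {"xyz": [-0.089, 0.237, 0], "yaw": 0.553, "grip": 1}, {"xyz": [-0.089, 0.237, 0], "yaw": 0.553, "grip": 1}]'

```text
time_s: 14.5
tool_pos: [0.4947, 0.1215, 0.1604]
orientation: [2.802, 1.42, 0.002]
force: [0.3, 0.4, -1.0]
grip_width: 0.0851
finger_force: 0.0
```

Request:
drive_tool --moves '[{"xyz": [-0.089, 0.237, 0], "yaw": 0.553, "grip": 1}, {"xyz": [-0.089, 0.237, 0], "yaw": 0.553, "grip": 1}, {"xyz": [-0.089, 0.237, 0], "yaw": 0.553, "grip": 1}, {"xyz": [-0.089, 0.237, 0], "yaw": 0.553, "grip": 1}, {"xyz": [-0.089, 0.237, 0], "yaw": 0.553, "grip": 1}]'

```text
time_s: 15.0
tool_pos: [0.4274, 0.2993, 0.1597]
orientation: [2.449, 1.967, -0.0]
force: [-0.2, -0.0, 0.6]
grip_width: 0.0853
finger_force: 0.0
```

Request:
drive_tool --moves '[{"xyz": [0, 0, 0], "yaw": 0, "grip": 1}, {"xyz": [0, 0, 0], "yaw": 0, "grip": 1}]'

```text
time_s: 15.2
tool_pos: [0.4278, 0.2983, 0.1596]
orientation: [2.451, 1.964, -0.001]
force: [0.9, -0.2, 0.2]
grip_width: 0.0858
finger_force: 0.0
```

Run:
```python
from h import *
a=snap('wrist','w8');st=sensors.sense();print(st['tool_pos'].round(4),st['orientation'].round(3))
w=white(a,60,120);fit(a,(200,400,20,300),.074,w,tag='b3')
b=snap('top');cv2.imwrite('pics/t8.png',cv2.cvtColor(b['color'][140:260,120:330],cv2.COLOR_RGB2BGR))
```

```text
[0.4281 0.2976 0.1596] [ 2.453e+00  1.962e+00 -1.000e-03]
b3 c [427.3 296.5] size [128.8  62. ] ang 76.6 circ [427.3 296.5]
```

Request:
drive_tool --moves '[{"xyz": [0, 0, -0.25], "yaw": -0.06, "grip": 1}, {"xyz": [0, 0, -0.25], "yaw": 0, "grip": 1}, {"xyz": [0, 0, -0.16], "yaw": 0, "grip": 1}, {"xyz": [0, 0, 0], "yaw": 0, "grip": 0.6}, {"xyz": [0, 0, 0], "yaw": 0, "grip": 0.3}]' --force 30

```text
time_s: 15.8
tool_pos: [0.4286, 0.297, 0.0611]
orientation: [2.463, 1.949, -0.001]
force: [0.1, 0.3, 1.0]
grip_width: 0.0592
finger_force: 0.0
```

Request:
drive_tool --moves '[{"xyz": [0, 0, 0], "yaw": 0, "grip": 0.2}, {"xyz": [0, 0, 0], "yaw": 0, "grip": 0.2}, {"xyz": [0, 0, 0], "yaw": 0, "grip": 0.2}]'

```text
time_s: 16.1
tool_pos: [0.4292, 0.2985, 0.0621]
orientation: [2.462, 1.952, 0.004]
force: [-0.0, -0.6, 0.5]
grip_width: 0.0511
finger_force: 0.0
```

Request:
drive_tool --moves '[{"xyz": [0, 0, 0.03], "yaw": 0, "grip": 1}, {"xyz": [0, 0, 0], "yaw": 0, "grip": 1}, {"xyz": [0, 0, 0], "yaw": 0, "grip": 1}, {"xyz": [0, 0, -0.06], "yaw": 0, "grip": 1}, {"xyz": [0, 0, -0.06], "yaw": 0, "grip": 1}]' --force 20

```text
time_s: 16.6
tool_pos: [0.4283, 0.2981, 0.0467]
orientation: [2.462, 1.952, 0.0]
force: [0.3, 0.2, -0.7]
grip_width: 0.0852
finger_force: 0.0
```

Request:
drive_tool --moves '[{"xyz": [0, 0, 0], "yaw": 0, "grip": 0.6}, {"xyz": [0, 0, 0], "yaw": 0, "grip": 0.5}, {"xyz": [0, 0, 0], "yaw": 0, "grip": 0.4}, {"xyz": [0, 0, 0], "yaw": 0, "grip": 0.35}, {"xyz": [0, 0, 0], "yaw": 0, "grip": 0.3}]'

```text
time_s: 17.1
tool_pos: [0.4285, 0.2981, 0.0475]
orientation: [2.462, 1.952, 0.001]
force: [0.5, -0.4, -1.2]
grip_width: 0.059
finger_force: 23.5
```

Request:
drive_tool --moves '[{"xyz": [0, 0, 0], "yaw": 0, "grip": 0.6}, {"xyz": [0, 0, 0.027], "yaw": 0, "grip": 0.6}, {"xyz": [0, 0, 0], "yaw": 0, "grip": 0.3}, {"xyz": [0, 0, 0], "yaw": 0, "grip": -0.2}, {"xyz": [0, 0, 0], "yaw": 0, "grip": -0.2}]' --force 40

```text
time_s: 17.6
tool_pos: [0.4287, 0.2984, 0.0527]
orientation: [-2.462, -1.952, -0.002]
force: [-2.5, -1.8, 10.1]
grip_width: 0.0572
finger_force: 40.5
```

Request:
drive_tool --moves '[{"xyz": [0, 0, 0], "yaw": 0, "grip": -1}, {"xyz": [0, 0, 0.02], "yaw": 0, "grip": -1}, {"xyz": [0, 0, 0.1], "yaw": 0, "grip": -1}, {"xyz": [0, 0, 0.26], "yaw": 0, "grip": -1}, {"xyz": [0, 0, 0], "yaw": 0, "grip": -1}]'

```text
time_s: 18.1
tool_pos: [0.4311, 0.2999, 0.1128]
orientation: [2.461, 1.952, 0.011]
force: [2.1, 0.7, -0.8]
grip_width: 0.0566
finger_force: 42.8
```

Request:
drive_tool --moves '[{"xyz": [0.23, 0.02, 0], "yaw": 0.35, "grip": -1}, {"xyz": [0.23, 0.02, 0], "yaw": 0.35, "grip": -1}, {"xyz": [0.23, 0.03, 0], "yaw": 0.35, "grip": -1}, {"xyz": [0.23, 0.03, 0], "yaw": 0.35, "grip": -1}, {"xyz": [0.23, 0.03, 0], "yaw": 0.35, "grip": -1}]'

```text
time_s: 18.6
tool_pos: [0.602, 0.3175, 0.1078]
orientation: [-2.183, -2.259, 0.0]
force: [0.5, 0.7, -0.1]
grip_width: 0.0572
finger_force: 42.8
```

Request:
drive_tool --moves '[{"xyz": [0.23, 0.03, -0.2], "yaw": 0.35, "grip": -1}, {"xyz": [0, 0, -0.1], "yaw": 0, "grip": -1}, {"xyz": [0, 0, 0], "yaw": 0, "grip": -1}, {"xyz": [0, 0, 0], "yaw": 0, "grip": -1}]'

```text
time_s: 19.0
tool_pos: [0.6338, 0.3216, 0.0628]
orientation: [-2.125, -2.313, 0.003]
force: [0.5, 0.4, -0.9]
grip_width: 0.0564
finger_force: 42.9
```

Run:
```python
from h import *
a=snap('wrist','w9');st=sensors.sense();print(st['tool_pos'].round(4),st['orientation'].round(3),st['grip_width'])
```

```text
[0.6345 0.3221 0.0641] [-2.125 -2.314  0.   ] 0.05682470996668762
```

View pics/w9.png

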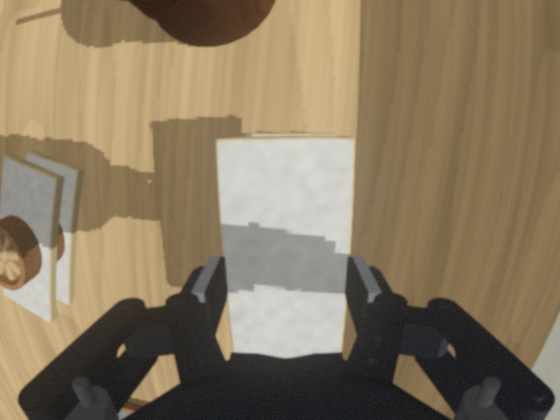

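Run:
```python
from h import *
a=snap('wrist');z=sensors.sense()['tool_pos'][2]+.0225
P=[pt(a,u,v,z,'wrist')[:2]*1000 for u,v in [(217,139),(354,137)]];m=(P[0]+P[1])/2;d=P[1]-P[0]
print('held end',m.round(1),'w',np.hypot(*d).round(1),'ang',np.degrees(np.arctan2(d[1],d[0])).round(1))
for u,v in [(260,132),(345,132)]: print('pile end pt',(pt(a,u,v,.01,'wrist')*1000).round(1))
# roundel2/board2 seen at left
for u,v in [(62,178),(50,318),(6,156)]: print('b2',(pt(a,u,v,.042,'wrist')*1000).round(1))
```

```text
held end [628.9 385. ] w 56.7 ang 5.7
pile end pt [612.5 382.9  10. ]
pile end pt [667.3 388.   10. ]
b2 [482.7 350.9  42. ]
b2 [444.  231.3  42. ]
b2 [423.9 365.4  42. ]
```

Request:
drive_tool --moves '[{"xyz": [0.007, 0, -0.2], "yaw": 0, "grip": -1}, {"xyz": [0, 0, -0.15], "yaw": 0, "grip": -1}, {"xyz": [0, 0, -0.05], "yaw": 0, "grip": -1}, {"xyz": [0, 0, -0.02], "yaw": 0, "grip": -1}, {"xyz": [0, 0, 0], "yaw": 0, "grip": -1}]'

```text
time_s: 19.6
tool_pos: [0.6367, 0.3224, 0.0017]
orientation: [2.125, 2.314, 0.002]
force: [0.7, -0.6, -1.0]
grip_width: 0.0569
finger_force: 42.9
```

Request:
drive_tool --moves '[{"xyz": [0, 0, -0.015], "yaw": 0, "grip": -1}, {"xyz": [0, 0, 0], "yaw": 0, "grip": -1}, {"xyz": [0, 0, 0], "yaw": 0, "grip": -1}]'

```text
time_s: 19.9
tool_pos: [0.6369, 0.3223, -0.001]
orientation: [2.125, 2.314, 0.002]
force: [-0.4, -0.7, 1.8]
grip_width: 0.057
finger_force: 43.3
```

Request:
drive_tool --moves '[{"xyz": [0, 0, -0.004], "yaw": 0, "grip": -1}, {"xyz": [0, 0, 0], "yaw": 0, "grip": 0.6}, {"xyz": [0, 0, 0], "yaw": 0, "grip": 0.6}, {"xyz": [0, 0, 0.3], "yaw": 0, "grip": 0.8}, {"xyz": [0, 0, 0.3], "yaw": 0, "grip": 1}]'

```text
time_s: 20.4
tool_pos: [0.6346, 0.3211, 0.0863]
orientation: [-2.124, -2.313, 0.007]
force: [1.4, 0.9, -0.1]
grip_width: 0.0852
finger_force: 0.0
```

Request:
drive_tool --moves '[{"xyz": [0, 0, 0.3], "yaw": 0, "grip": 1}, {"xyz": [0, 0, 0], "yaw": 0, "grip": 1}, {"xyz": [0, 0, 0], "yaw": 0, "grip": 1}]'

```text
time_s: 20.7
tool_pos: [0.6374, 0.3225, 0.1342]
orientation: [2.124, 2.313, 0.005]
force: [-0.7, -0.1, -0.9]
grip_width: 0.0856
finger_force: 0.0
```

Run:
```python
from h import *
a=snap('wrist','w10');st=sensors.sense();print(st['tool_pos'].round(4))
w=white(a,60,110);fit(a,(200,400,20,350),.02,w,tag='pile')
i=np.hstack([a['color'][60:360,190:390],a['color'][60:360,0:190]])
cv2.imwrite('pics/w10.png',cv2.cvtColor(cv2.resize(i,None,fx=1.7,fy=1.7),cv2.COLOR_RGB2BGR))
```

```text
[0.6362 0.3219 0.1322]
pile c [636.4 320.7] size [ 59.2 128.2] ang 5.3 circ [636.3 320.4]
```

View pics/w10.png

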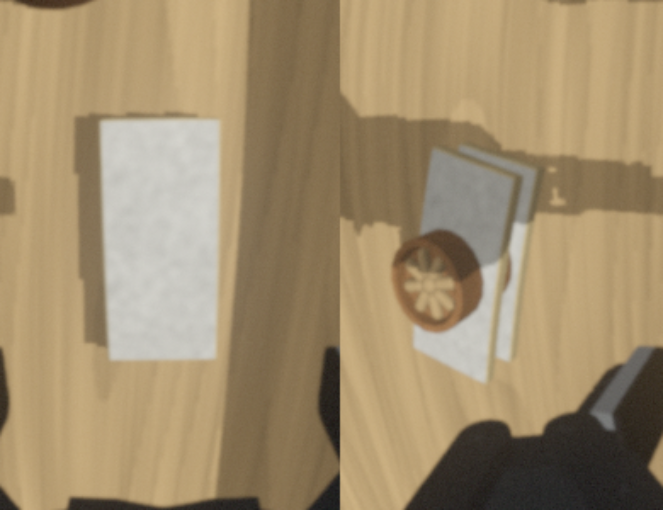

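Request:
drive_tool --moves '[{"xyz": [-0.231, -0.027, 0.05], "yaw": -0.347, "grip": 1}, {"xyz": [-0.231, -0.027, 0], "yaw": -0.347, "grip": 1}, {"xyz": [-0.231, -0.027, 0], "yaw": -0.347, "grip": 1}, {"xyz": [-0.231, -0.027, 0], "yaw": -0.347, "grip": 1}, {"xyz": [-0.231, -0.027, 0], "yaw": -0.347, "grip": 1}]'

```text
time_s: 21.25
tool_pos: [0.4603, 0.3005, 0.1377]
orientation: [-2.409, -2.015, 0.006]
force: [-0.1, 1.1, 0.2]
grip_width: 0.0857
finger_force: 0.0
```

Request:
drive_tool --moves '[{"xyz": [-0.231, -0.027, -0.1], "yaw": -0.347, "grip": 1}, {"xyz": [0, 0, -0.1], "yaw": 0, "grip": 1}, {"xyz": [0, 0, 0], "yaw": 0, "grip": 1}, {"xyz": [0, 0, 0], "yaw": 0, "grip": 1}]'

```text
time_s: 21.65
tool_pos: [0.4279, 0.2973, 0.1091]
orientation: [-2.459, -1.955, 0.003]
force: [0.2, 1.1, 0.1]
grip_width: 0.0856
finger_force: 0.0
```

```bash
cat >> h.py <<'E'
def circ(s,box,z,zc=None):
    g=cv2.cvtColor(s['color'],cv2.COLOR_RGB2LAB).astype(int); u0,u1,v0,v1=box
    m=((g[...,1]-128)>6).astype(np.uint8);k=np.zeros_like(m);k[v0:v1,u0:u1]=m[v0:v1,u0:u1]
    k=cv2.morphologyEx(k,cv2.MORPH_OPEN,np.ones((5,5),np.uint8))
    c=cv2.convexHull(max(cv2.findContours(k,0,1)[0],key=cv2.contourArea))[:,0];print('bbox',c.min(0),c.max(0))
    p=np.array([pt(s,u,v,z,'wrist')[:2] for u,v in c],np.float32)*1000;c0,r=cv2.minEnclosingCircle(p);print('circle',np.round(c0,1),round(r,1))
E
python3 - <<'E'
from h import *
a=snap('wrist','w11');st=sensors.sense();print(st['tool_pos'].round(4),st['orientation'].round(3))
g=cv2.cvtColor(a['color'],cv2.COLOR_RGB2LAB).astype(int)[...,1]-128;print(g[200:300:12,230:350:12])
circ(a,(200,370,100,330),.064)
w=white(a,60,120);fit(a,(190,380,20,330),.042,w,tag='b2')
E
```

```text
[0.4287 0.2977 0.1097] [ 2.459e+00  1.955e+00 -1.000e-03]
[[ 4  5  0 10 10 10  8 -1 -1  4]
 [ 4  3 10 11  4  4  7 10 -1  3]
 [ 3  3  8  3  4  3  4  9 -1  3]
 [ 3  4  8  3  4  5  4  7  0  4]
 [ 3  3  5  8  3  3  9 10 -1  4]
 [ 5  4  0  9 10  7  9 -1 -1  3]
 [ 3  2 -1  0  0  0 -1 -1  1  3]
 [ 4  3  0 -1 -1 -1 -1 -1  3  3]
 [ 3  3  3  1  1  0  0  0  4  3]]
bbox [243 195] [321 270]
circle [425.7 294.3] 27.1
b2 c [431.  295.6] size [128.4  58.6] ang 74.4 circ [431.1 295.8]
```

Request:
drive_tool --moves '[{"xyz": [-0.017, -0.021, -0.2], "yaw": 0, "grip": 1}, {"xyz": [0, 0, -0.2], "yaw": 0, "grip": 1}, {"xyz": [0, 0, -0.11], "yaw": 0, "grip": 1}, {"xyz": [0, 0, 0], "yaw": 0, "grip": 0.6}, {"xyz": [0, 0, 0], "yaw": 0, "grip": 0.4}]' --force 20

```text
time_s: 22.2
tool_pos: [0.4267, 0.2948, 0.034]
orientation: [2.459, 1.955, 0.0]
force: [0.3, 0.4, 0.5]
grip_width: 0.0605
finger_force: 0.0
```

Request:
drive_tool --moves '[{"xyz": [0, 0, 0], "yaw": 0, "grip": 0.2}, {"xyz": [0, 0, 0], "yaw": 0, "grip": 0.1}, {"xyz": [0, 0, 0], "yaw": 0, "grip": 0.1}]'

```text
time_s: 22.5
tool_pos: [0.4271, 0.2953, 0.0348]
orientation: [2.459, 1.955, 0.004]
force: [-0.6, 0.0, 3.6]
grip_width: 0.0532
finger_force: 21.5
```

Request:
drive_tool --moves '[{"xyz": [0, 0, 0.01], "yaw": 0, "grip": -1}, {"xyz": [0, 0, 0.02], "yaw": 0, "grip": -1}, {"xyz": [0, 0, 0.25], "yaw": 0, "grip": -1}, {"xyz": [0, 0, 0.26], "yaw": 0, "grip": -1}, {"xyz": [0, 0, 0.26], "yaw": 0, "grip": -1}]' --force 50

```text
time_s: 23.0
tool_pos: [0.4252, 0.2941, 0.1547]
orientation: [-2.459, -1.955, 0.002]
force: [0.4, 0.4, -0.5]
grip_width: 0.0519
finger_force: 52.5
```

Request:
drive_tool --moves '[{"xyz": [0.0535, -0.238, 0], "yaw": -0.783, "grip": -1}, {"xyz": [0.0535, -0.238, 0], "yaw": -0.783, "grip": -1}, {"xyz": [0.0535, -0.238, 0], "yaw": -0.783, "grip": -1}, {"xyz": [0.0535, -0.238, 0], "yaw": -0.783, "grip": -1}, {"xyz": [0.0535, -0.238, 0], "yaw": -0.783, "grip": -1}]'

```text
time_s: 23.5
tool_pos: [0.4659, 0.1147, 0.1537]
orientation: [-2.922, -1.153, -0.0]
force: [1.0, 1.1, 0.8]
grip_width: 0.0516
finger_force: 52.5
```

Request:
drive_tool --moves '[{"xyz": [0.0535, -0.238, 0], "yaw": -0.783, "grip": -1}, {"xyz": [0.0535, -0.238, 0], "yaw": -0.783, "grip": -1}, {"xyz": [0, 0, -0.25], "yaw": 0, "grip": -1}, {"xyz": [0, 0, -0.25], "yaw": 0, "grip": -1}, {"xyz": [0, 0, -0.2], "yaw": 0, "grip": -1}]'

```text
time_s: 24.0
tool_pos: [0.4813, 0.044, 0.0471]
orientation: [-3.036, -0.808, 0.001]
force: [0.9, -0.1, -1.1]
grip_width: 0.052
finger_force: 52.5
```

Run:
```python
from h import *
b=snap('top');st=sensors.sense();print(st['tool_pos'].round(4),st['orientation'].round(3),st['grip_width'])
h=cv2.cvtColor(b['color'],cv2.COLOR_RGB2HSV);d=((h[...,2]<135)&(h[...,1]<90)).astype(np.uint8)
fit(b,(235,325,175,245),.006,d,'top','bed')
```

```text
[0.478  0.044  0.0429] [-3.035 -0.808  0.011] 0.051940412380639275
bed c [523.1   7.4] size [231.9 207.4] ang 89.0 circ [518.3  13.5]
```

Request:
drive_tool --moves '[{"xyz": [0.015, 0, -0.15], "yaw": 0, "grip": -1}, {"xyz": [0, 0, -0.11], "yaw": 0, "grip": -1}, {"xyz": [0, 0, -0.03], "yaw": 0, "grip": -1}, {"xyz": [0, 0, 0], "yaw": 0, "grip": -1}, {"xyz": [0, 0, 0], "yaw": 0, "grip": -1}]'

```text
time_s: 24.55
tool_pos: [0.485, 0.0448, 0.0061]
orientation: [3.035, 0.81, 0.002]
force: [-0.1, 0.3, -0.2]
grip_width: 0.0516
finger_force: 52.5
```

Request:
drive_tool --moves '[{"xyz": [0, 0, -0.01], "yaw": 0, "grip": -1}, {"xyz": [0, 0, 0], "yaw": 0, "grip": -1}, {"xyz": [0, 0, 0], "yaw": 0, "grip": -1}]'

```text
time_s: 24.85
tool_pos: [0.4846, 0.0447, 0.004]
orientation: [3.035, 0.81, 0.001]
force: [0.6, -0.6, -0.7]
grip_width: 0.0514
finger_force: 52.5
```

Request:
drive_tool --moves '[{"xyz": [0, 0, -0.02], "yaw": 0, "grip": -1}, {"xyz": [0, 0, 0], "yaw": 0, "grip": -1}, {"xyz": [0, 0, -0.008], "yaw": 0, "grip": -1}, {"xyz": [0, 0, 0], "yaw": 0, "grip": -1}]'

```text
time_s: 25.25
tool_pos: [0.4843, 0.0446, -0.0008]
orientation: [-3.035, -0.81, 0.0]
force: [0.9, -0.2, -1.3]
grip_width: 0.0519
finger_force: 52.6
```

Request:
drive_tool --moves '[{"xyz": [0, 0, -0.008], "yaw": 0, "grip": -1}, {"xyz": [0, 0, 0], "yaw": 0, "grip": -1}, {"xyz": [0, 0, 0], "yaw": 0, "grip": -1}]'

```text
time_s: 25.55
tool_pos: [0.4843, 0.0446, -0.0009]
orientation: [3.035, 0.81, 0.0]
force: [-3.3, -0.6, 11.6]
grip_width: 0.0519
finger_force: 53.9
```

Request:
drive_tool --moves '[{"xyz": [0, 0, 0], "yaw": 0, "grip": 0.5}, {"xyz": [0, 0, 0], "yaw": 0, "grip": 0.5}, {"xyz": [0, 0, 0.1], "yaw": 0, "grip": 0.5}, {"xyz": [0, 0, 0.3], "yaw": 0, "grip": 0.5}, {"xyz": [0, 0, 0.3], "yaw": 0, "grip": 0.5}]'

```text
time_s: 26.05
tool_pos: [0.4829, 0.0445, 0.1033]
orientation: [-3.035, -0.81, 0.005]
force: [1.6, 0.5, -0.2]
grip_width: 0.0642
finger_force: 0.0
```

Request:
drive_tool --moves '[{"xyz": [-0.052, 0.24, 0.1], "yaw": 0.786, "grip": 1}, {"xyz": [-0.052, 0.24, 0.1], "yaw": 0.786, "grip": 1}, {"xyz": [-0.052, 0.24, 0], "yaw": 0.786, "grip": 1}, {"xyz": [-0.052, 0.24, 0], "yaw": 0.786, "grip": 1}, {"xyz": [-0.052, 0.24, 0], "yaw": 0.786, "grip": 1}]'

```text
time_s: 26.55
tool_pos: [0.4449, 0.226, 0.1332]
orientation: [2.665, 1.663, 0.001]
force: [0.8, -0.3, -1.3]
grip_width: 0.0857
finger_force: 0.0
```

Request:
drive_tool --moves '[{"xyz": [-0.052, 0.24, 0], "yaw": 0.786, "grip": 1}, {"xyz": [-0.052, 0.24, 0], "yaw": 0.786, "grip": 1}, {"xyz": [0, 0, 0], "yaw": 0, "grip": 1}, {"xyz": [0, 0, 0], "yaw": 0, "grip": 1}, {"xyz": [0, 0, 0], "yaw": 0, "grip": 1}]'

```text
time_s: 27.05
tool_pos: [0.4296, 0.2957, 0.1328]
orientation: [2.457, 1.957, -0.001]
force: [0.7, -0.5, -0.6]
grip_width: 0.0848
finger_force: 0.0
```

Run:
```python
from h import *
a=snap('wrist','w12');st=sensors.sense();print(st['tool_pos'].round(4),st['orientation'].round(3))
w=white(a,60,120);fit(a,(190,380,20,330),.042,w,tag='b2')
t=snap('top');g=cv2.cvtColor(t['color'],cv2.COLOR_RGB2GRAY)
c=cv2.HoughCircles(cv2.resize(g[140:260,230:330],None,fx=4,fy=4),cv2.HOUGH_GRADIENT,1,60,param1=80,param2=18,minRadius=30,maxRadius=45)
for x,y,r in (c[0] if c is not None else []): print(np.round(pt(t,230+x/4,140+y/4,.028)*1000),round(r/4,1))
```

```text
[0.4298 0.2955 0.1329] [ 2.458e+00  1.957e+00 -1.000e-03]
b2 c [430.7 295.4] size [128.4  58.8] ang 74.3 circ [430.7 295.6]
```

Request:
drive_tool --moves '[{"xyz": [0.007, 0, -0.3], "yaw": -0.32, "grip": 1}, {"xyz": [0, 0, -0.3], "yaw": 0, "grip": 1}, {"xyz": [0, 0, -0.16], "yaw": 0, "grip": 1}, {"xyz": [0, 0, 0], "yaw": 0, "grip": 0.6}, {"xyz": [0, 0, 0], "yaw": 0, "grip": 0.45}]' --force 25

```text
time_s: 27.65
tool_pos: [0.431, 0.296, 0.0196]
orientation: [2.504, 1.898, -0.001]
force: [0.1, 0.6, 0.2]
grip_width: 0.0618
finger_force: 0.0
```

Request:
drive_tool --moves '[{"xyz": [0, 0, 0], "yaw": 0, "grip": 0.3}, {"xyz": [0, 0, 0], "yaw": 0, "grip": 0.25}, {"xyz": [0, 0, 0], "yaw": 0, "grip": 0.25}]'

```text
time_s: 27.95
tool_pos: [0.4319, 0.2974, 0.0205]
orientation: [2.502, 1.899, 0.004]
force: [0.5, 0.1, 2.8]
grip_width: 0.0582
finger_force: 27.3
```

Request:
drive_tool --moves '[{"xyz": [0, 0, 0], "yaw": 0, "grip": -1}, {"xyz": [0, 0, 0.03], "yaw": 0, "grip": -1}, {"xyz": [0, 0, 0.17], "yaw": 0, "grip": -1}, {"xyz": [0, 0, 0.26], "yaw": 0, "grip": -1}, {"xyz": [0, 0, 0.24], "yaw": 0, "grip": -1}]' --force 40

```text
time_s: 28.45
tool_pos: [0.4303, 0.2964, 0.1255]
orientation: [-2.502, -1.9, 0.001]
force: [0.1, 1.4, -0.9]
grip_width: 0.0573
finger_force: 42.8
```

Request:
drive_tool --moves '[{"xyz": [0.228, 0.0276, 0], "yaw": 0.4, "grip": -1}, {"xyz": [0.228, 0.0276, 0], "yaw": 0.4, "grip": -1}, {"xyz": [0.228, 0.0276, 0], "yaw": 0.4, "grip": -1}, {"xyz": [0.228, 0.0276, 0], "yaw": 0.4, "grip": -1}, {"xyz": [0.228, 0.0276, 0], "yaw": 0.4, "grip": -1}]'

```text
time_s: 28.95
tool_pos: [0.603, 0.3175, 0.1245]
orientation: [-2.187, -2.255, -0.0]
force: [0.2, 0.5, -0.3]
grip_width: 0.0569
finger_force: 42.8
```

Request:
drive_tool --moves '[{"xyz": [0.228, 0.0276, -0.2], "yaw": 0.4, "grip": -1}, {"xyz": [0, 0, -0.2], "yaw": 0, "grip": -1}, {"xyz": [0, 0, 0], "yaw": 0, "grip": -1}, {"xyz": [0, 0, 0], "yaw": 0, "grip": -1}]'

```text
time_s: 29.35
tool_pos: [0.6348, 0.3211, 0.0639]
orientation: [-2.121, -2.316, 0.004]
force: [-0.2, 1.2, -0.0]
grip_width: 0.0572
finger_force: 43.0
```

Run:
```python
from h import *
a=snap('wrist','w13');st=sensors.sense();print(st['tool_pos'].round(4),st['orientation'].round(3),st['grip_width'])
w=white(a,60,110);k=np.zeros_like(w);k[60:190,170:400]=w[60:190,170:400]
c=max(cv2.findContours(k,0,1)[0],key=cv2.contourArea)[:,0];print(c[c[:,1]<c[:,1].min()+12][::3].tolist())
cv2.imwrite('pics/w13.png',cv2.cvtColor(cv2.resize(a['color'][60:260,150:420],None,fx=2.9,fy=2.9),cv2.COLOR_RGB2BGR))
```

```text
[0.6357 0.3217 0.0654] [2.121e+00 2.317e+00 1.000e-03] 0.056573818137747305
[[234, 137], [231, 138], [228, 138], [225, 138], [222, 138], [219, 138], [218, 141], [218, 144], [218, 147], [355, 147], [355, 144], [355, 141], [353, 139], [350, 138], [347, 138], [344, 138], [341, 138], [338, 138], [335, 138], [332, 138], [329, 138], [326, 138], [323, 137], [320, 138], [317, 137], [314, 137], [311, 137], [308, 137], [305, 137], [302, 137], [299, 137], [296, 137], [293, 137], [290, 137], [287, 137], [284, 137], [281, 137], [278, 137], [275, 137], [272, 137], [269, 137], [266, 137], [263, 137], [260, 137], [257, 137], [254, 137], [251, 137], [248, 137], [245, 137], [242, 137], [239, 137], [236, 137]]
```

View pics/w13.png

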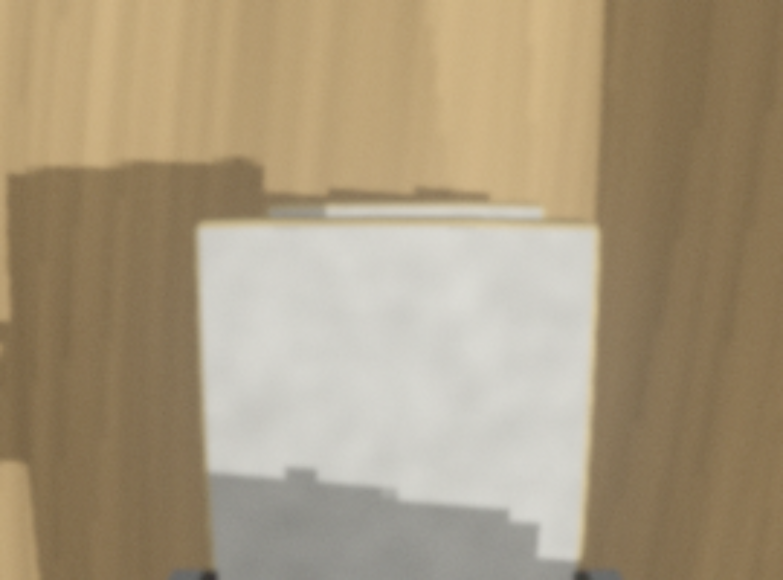

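Run:
```python
from h import *
a=snap('wrist');z=sensors.sense()['tool_pos'][2]+.0222-.004
P=[pt(a,u,v,z,'wrist')[:2]*1000 for u,v in [(218,137.5),(355,137.5)]];m=(P[0]+P[1])/2;d=P[1]-P[0]
print('held end',m.round(1),'w',np.hypot(*d).round(1),'ang',np.degrees(np.arctan2(d[1],d[0])).round(1))
for u,v in [(244,131),(337,131)]: print('pile end pt',(pt(a,u,v,.02,'wrist')*1000).round(1))
```

```text
held end [630.4 384.7] w 58.5 ang 5.1
pile end pt [604.3 382.8  20. ]
pile end pt [661.7 388.   20. ]
```

Request:
drive_tool --moves '[{"xyz": [0.009, 0.003, -0.17], "yaw": 0, "grip": -1}, {"xyz": [0, 0, -0.13], "yaw": 0, "grip": -1}, {"xyz": [0, 0, -0.05], "yaw": 0, "grip": -1}, {"xyz": [0, 0, -0.02], "yaw": 0, "grip": -1}, {"xyz": [0, 0, 0], "yaw": 0, "grip": -1}]'

```text
time_s: 29.95
tool_pos: [0.6378, 0.3224, 0.0099]
orientation: [2.121, 2.317, 0.002]
force: [-0.3, 0.3, -0.9]
grip_width: 0.057
finger_force: 43.0
```

Request:
drive_tool --moves '[{"xyz": [0, 0, -0.013], "yaw": 0, "grip": -1}, {"xyz": [0, 0, 0], "yaw": 0, "grip": -1}, {"xyz": [0, 0, 0], "yaw": 0, "grip": -1}]'

```text
time_s: 30.25
tool_pos: [0.6384, 0.3226, 0.0088]
orientation: [2.121, 2.316, 0.004]
force: [-1.2, -0.7, 6.2]
grip_width: 0.0571
finger_force: 44.7
```

Request:
drive_tool --moves '[{"xyz": [-0.008, 0, 0.01], "yaw": 0, "grip": -1}, {"xyz": [0, 0, -0.01], "yaw": 0, "grip": -1}, {"xyz": [0, 0, 0], "yaw": 0, "grip": 0.6}, {"xyz": [0, 0, 0], "yaw": 0, "grip": 0.6}, {"xyz": [0, 0, 0.25], "yaw": 0, "grip": 0.8}]'

```text
time_s: 30.75
tool_pos: [0.6318, 0.3197, 0.0385]
orientation: [-2.119, -2.314, 0.015]
force: [-0.2, 0.1, 0.3]
grip_width: 0.0767
finger_force: 0.0
```

Request:
drive_tool --moves '[{"xyz": [0, 0, 0.3], "yaw": 0, "grip": 1}, {"xyz": [0, 0, 0.3], "yaw": 0, "grip": 1}, {"xyz": [0, 0, 0], "yaw": 0, "grip": 1}, {"xyz": [0, 0, 0], "yaw": 0, "grip": 1}]'

```text
time_s: 31.15
tool_pos: [0.6372, 0.3224, 0.1357]
orientation: [2.121, 2.316, 0.005]
force: [-0.6, -0.9, -0.3]
grip_width: 0.0852
finger_force: 0.0
```

Run:
```python
from h import *
a=snap('wrist','w14');st=sensors.sense();print(st['tool_pos'].round(4),st['orientation'].round(3))
w=white(a,60,110);fit(a,(200,400,20,350),.03,w,tag='pile')
t=snap('top');g=cv2.cvtColor(t['color'],cv2.COLOR_RGB2HSV)
d=((g[...,2]<150)&(g[...,1]<90)).astype(np.uint8);fit(t,(235,325,175,245),.006,d,'top','bed')
m=(g[...,1]>95).astype(np.uint8)[182:236,248:311]
m=cv2.morphologyEx(cv2.morphologyEx(m,3,np.ones((5,5))),2,np.ones((5,5)))
n,l,s,c=cv2.connectedComponentsWithStats(m)
for i in range(1,n): print(s[i][4],(pt(t,248+c[i][0],182+c[i][1],.028)*1000).round())
w=white(t,50,150);fit(t,(370,415,205,260),.07,w,'top','box')
```

```text
[0.636  0.3219 0.1338] [-2.122 -2.317  0.   ]
pile c [636.2 321.3] size [ 59.2 128.5] ang 4.8 circ [636.3 321.4]
bed c [522.5  -5.9] size [205.9 158.9] ang 88.5 circ [523.1  -6.1]
293 [566.  45.  28.]
294 [564. -58.  28.]
255 [480.  43.  28.]
box c [ 446.  -331.5] size [54.9 52.4] ang 79.0 circ [ 446.  -330.9]
```

Request:
drive_tool --moves '[{"xyz": [-0.231, -0.027, 0], "yaw": -0.35, "grip": 1}, {"xyz": [-0.231, -0.027, 0], "yaw": -0.35, "grip": 1}, {"xyz": [-0.231, -0.027, 0], "yaw": -0.35, "grip": 1}, {"xyz": [-0.231, -0.027, 0], "yaw": -0.35, "grip": 1}, {"xyz": [-0.231, -0.027, 0], "yaw": -0.35, "grip": 1}]'

```text
time_s: 31.75
tool_pos: [0.4601, 0.3005, 0.132]
orientation: [-2.409, -2.016, 0.006]
force: [0.4, 0.4, 0.6]
grip_width: 0.0857
finger_force: 0.0
```

Request:
drive_tool --moves '[{"xyz": [-0.231, -0.027, -0.2], "yaw": -0.35, "grip": 1}, {"xyz": [0, 0, -0.2], "yaw": 0, "grip": 1}, {"xyz": [0, 0, 0], "yaw": 0, "grip": 1}, {"xyz": [0, 0, 0], "yaw": 0, "grip": 1}]'

```text
time_s: 32.15
tool_pos: [0.4275, 0.2971, 0.0733]
orientation: [-2.459, -1.955, 0.004]
force: [-0.6, 0.4, -0.7]
grip_width: 0.0852
finger_force: 0.0
```

Run:
```python
from h import *
a=snap('wrist','w15');st=sensors.sense();print(st['tool_pos'].round(4),st['orientation'].round(3))
circ(a,(200,370,100,330),.032)
w=white(a,60,120);fit(a,(190,380,20,330),.01,w,tag='b1')
```

```text
[0.4288 0.2978 0.0744] [ 2.459  1.955 -0.   ]
bbox [245 196] [323 272]
circle [426.4 293.7] 27.3
b1 c [428.5 294.6] size [128.5  58.6] ang 75.8 circ [428.5 294.5]
```

Request:
drive_tool --moves '[{"xyz": [-0.013, -0.025, -0.2], "yaw": 0, "grip": 1}, {"xyz": [0, 0, -0.18], "yaw": 0, "grip": 1}, {"xyz": [0, 0, -0.1], "yaw": 0, "grip": 1}, {"xyz": [0, 0, 0], "yaw": 0, "grip": 0.6}, {"xyz": [0, 0, 0], "yaw": 0, "grip": 0.4}]' --force 20

```text
time_s: 32.7
tool_pos: [0.4276, 0.2945, 0.0032]
orientation: [2.459, 1.955, 0.002]
force: [0.3, -0.5, 0.3]
grip_width: 0.0604
finger_force: 0.0
```

Request:
drive_tool --moves '[{"xyz": [0, 0, 0], "yaw": 0, "grip": 0.2}, {"xyz": [0, 0, 0], "yaw": 0, "grip": 0.1}, {"xyz": [0, 0, 0], "yaw": 0, "grip": 0.1}]'

```text
time_s: 33.0
tool_pos: [0.4278, 0.2948, 0.0038]
orientation: [2.459, 1.955, 0.005]
force: [0.7, -0.3, 6.1]
grip_width: 0.0529
finger_force: 21.3
```

Request:
drive_tool --moves '[{"xyz": [0, 0, 0.01], "yaw": 0, "grip": -1}, {"xyz": [0, 0, 0.02], "yaw": 0, "grip": -1}, {"xyz": [0, 0, 0.28], "yaw": 0, "grip": -1}, {"xyz": [0, 0, 0.28], "yaw": 0, "grip": -1}, {"xyz": [0, 0, 0.28], "yaw": 0, "grip": -1}]' --force 50

```text
time_s: 33.5
tool_pos: [0.4257, 0.2935, 0.1341]
orientation: [-2.459, -1.955, 0.001]
force: [2.0, 0.0, -0.2]
grip_width: 0.0514
finger_force: 52.5
```

Request:
drive_tool --moves '[{"xyz": [0.0415, -0.26, 0], "yaw": -0.61, "grip": -1}, {"xyz": [0.0415, -0.26, 0], "yaw": -0.61, "grip": -1}, {"xyz": [0.0415, -0.26, 0], "yaw": -0.61, "grip": -1}, {"xyz": [0.0415, -0.26, 0], "yaw": -0.61, "grip": -1}, {"xyz": [0.0415, -0.26, 0], "yaw": -0.61, "grip": -1}]'

```text
time_s: 34.0
tool_pos: [0.4573, 0.0975, 0.133]
orientation: [2.84, 1.342, 0.001]
force: [0.5, -0.5, 0.1]
grip_width: 0.0516
finger_force: 52.6
```

Request:
drive_tool --moves '[{"xyz": [0.0415, -0.26, 0], "yaw": -0.61, "grip": -1}, {"xyz": [0.0415, -0.26, 0], "yaw": -0.61, "grip": -1}, {"xyz": [0.0415, -0.26, 0], "yaw": -0.61, "grip": -1}, {"xyz": [0.0415, -0.26, 0], "yaw": -0.61, "grip": -1}, {"xyz": [0, 0, 0], "yaw": 0, "grip": -1}]'

```text
time_s: 34.5
tool_pos: [0.4829, -0.061, 0.133]
orientation: [3.037, 0.797, 0.001]
force: [0.5, -0.1, -0.5]
grip_width: 0.052
finger_force: 52.6
```

Request:
drive_tool --moves '[{"xyz": [0, 0, -0.26], "yaw": 0, "grip": -1}, {"xyz": [0, 0, -0.26], "yaw": 0, "grip": -1}, {"xyz": [0, 0, -0.23], "yaw": 0, "grip": -1}, {"xyz": [0, 0, 0], "yaw": 0, "grip": -1}, {"xyz": [0, 0, 0], "yaw": 0, "grip": -1}]'

```text
time_s: 35.0
tool_pos: [0.4817, -0.0566, 0.0205]
orientation: [-3.035, -0.809, 0.002]
force: [-0.9, -0.4, -0.1]
grip_width: 0.0515
finger_force: 52.6
```

Request:
drive_tool --moves '[{"xyz": [0, 0, -0.08], "yaw": 0, "grip": -1}, {"xyz": [0, 0, -0.04], "yaw": 0, "grip": -1}, {"xyz": [0, 0, -0.01], "yaw": 0, "grip": -1}, {"xyz": [0, 0, 0], "yaw": 0, "grip": -1}]'

```text
time_s: 35.4
tool_pos: [0.4824, -0.0571, 0.0009]
orientation: [3.036, 0.808, 0.0]
force: [0.2, 0.9, 0.5]
grip_width: 0.0519
finger_force: 52.6
```

Request:
drive_tool --moves '[{"xyz": [0, 0, -0.01], "yaw": 0, "grip": -1}, {"xyz": [0, 0, 0], "yaw": 0, "grip": -1}, {"xyz": [0, 0, 0], "yaw": 0, "grip": -1}]'

```text
time_s: 35.7
tool_pos: [0.4827, -0.0572, 0.0001]
orientation: [3.036, 0.808, 0.001]
force: [-2.2, 0.4, 7.9]
grip_width: 0.0521
finger_force: 53.5
```

Request:
drive_tool --moves '[{"xyz": [0, 0, 0], "yaw": 0, "grip": 0.5}, {"xyz": [0, 0, 0], "yaw": 0, "grip": 0.5}, {"xyz": [0, 0, 0.1], "yaw": 0, "grip": 0.5}, {"xyz": [0, 0, 0.3], "yaw": 0, "grip": 0.5}, {"xyz": [0, 0, 0.3], "yaw": 0, "grip": 0.5}]'

```text
time_s: 36.2
tool_pos: [0.481, -0.057, 0.1045]
orientation: [-3.035, -0.808, 0.004]
force: [1.9, -0.6, 0.0]
grip_width: 0.0637
finger_force: 0.0
```

Request:
drive_tool --moves '[{"xyz": [-0.04, 0.2605, 0.1], "yaw": 0.595, "grip": 1}, {"xyz": [-0.04, 0.2605, 0], "yaw": 0.595, "grip": 1}, {"xyz": [-0.04, 0.2605, 0], "yaw": 0.595, "grip": 1}, {"xyz": [-0.04, 0.2605, 0], "yaw": 0.595, "grip": 1}, {"xyz": [-0.04, 0.2605, 0], "yaw": 0.595, "grip": 1}]'

```text
time_s: 36.7
tool_pos: [0.452, 0.1397, 0.1194]
orientation: [2.779, 1.464, 0.001]
force: [1.4, -0.5, 0.4]
grip_width: 0.0855
finger_force: 0.0
```

Request:
drive_tool --moves '[{"xyz": [-0.04, 0.2605, 0], "yaw": 0.595, "grip": 1}, {"xyz": [-0.04, 0.2605, 0], "yaw": 0.595, "grip": 1}, {"xyz": [-0.04, 0.2605, -0.1], "yaw": 0.595, "grip": 1}, {"xyz": [-0.04, 0.2605, -0.1], "yaw": 0.595, "grip": 1}, {"xyz": [0, 0, 0], "yaw": 0, "grip": 1}]'

```text
time_s: 37.2
tool_pos: [0.4268, 0.298, 0.0875]
orientation: [-2.471, -1.937, 0.002]
force: [-0.9, -0.2, 0.0]
grip_width: 0.0852
finger_force: 0.0
```

Request:
drive_tool --moves '[{"xyz": [0, 0, 0], "yaw": 0, "grip": 1}, {"xyz": [0, 0, 0], "yaw": 0, "grip": 1}]'

```text
time_s: 37.4
tool_pos: [0.4284, 0.2937, 0.0894]
orientation: [2.479, 1.929, -0.0]
force: [-0.2, -0.8, -0.2]
grip_width: 0.0853
finger_force: 0.0
```

Run:
```python
from h import *
a=snap('wrist','w16');st=sensors.sense();print(st['tool_pos'].round(4),st['orientation'].round(3))
w=white(a,60,120);fit(a,(190,380,20,330),.01,w,tag='b1')
```

```text
[0.4287 0.2936 0.0895] [2.48  1.928 0.   ]
b1 c [428.  294.5] size [127.9  58.8] ang 75.8 circ [428.1 294.1]
```

Request:
drive_tool --moves '[{"xyz": [0, 0.005, -0.3], "yaw": 0, "grip": 1}, {"xyz": [0, 0, -0.25], "yaw": 0, "grip": 1}, {"xyz": [0, 0, -0.12], "yaw": 0, "grip": 1}, {"xyz": [0, 0, 0], "yaw": 0, "grip": 0.6}, {"xyz": [0, 0, 0], "yaw": 0, "grip": 0.45}]' --force 25

```text
time_s: 37.95
tool_pos: [0.4289, 0.2946, -0.0106]
orientation: [2.48, 1.928, 0.0]
force: [-0.2, 0.5, -0.1]
grip_width: 0.0622
finger_force: 0.0
```

Request:
drive_tool --moves '[{"xyz": [0, 0, 0], "yaw": 0, "grip": 0.3}, {"xyz": [0, 0, 0], "yaw": 0, "grip": 0.25}, {"xyz": [0, 0, 0], "yaw": 0, "grip": 0.25}]'

```text
time_s: 38.25
tool_pos: [0.4293, 0.2959, -0.0089]
orientation: [-2.479, -1.93, -0.004]
force: [-1.3, -1.0, 5.3]
grip_width: 0.0532
finger_force: 2.7
```

Request:
drive_tool --moves '[{"xyz": [0, 0, 0.05], "yaw": 0, "grip": 1}, {"xyz": [0, 0, 0], "yaw": 0, "grip": 1}, {"xyz": [0, 0, 0], "yaw": 0, "grip": 1}, {"xyz": [0, 0, -0.05], "yaw": 0, "grip": 0.8}, {"xyz": [0, 0, -0.03], "yaw": 0, "grip": 0.6}]'

```text
time_s: 38.75
tool_pos: [0.4281, 0.2951, -0.0165]
orientation: [2.479, 1.93, -0.001]
force: [0.2, 0.1, 0.6]
grip_width: 0.0685
finger_force: 0.0
```

Request:
drive_tool --moves '[{"xyz": [0, 0, 0], "yaw": 0, "grip": 0.5}, {"xyz": [0, 0, 0], "yaw": 0, "grip": 0.4}, {"xyz": [0, 0, 0], "yaw": 0, "grip": 0.35}, {"xyz": [0, 0, 0], "yaw": 0, "grip": 0.3}]'

```text
time_s: 39.15
tool_pos: [0.4283, 0.2953, -0.0158]
orientation: [-2.479, -1.93, 0.0]
force: [0.3, 0.3, -1.0]
grip_width: 0.059
finger_force: 28.5
```

Request:
drive_tool --moves '[{"xyz": [0, 0, 0], "yaw": 0, "grip": -1}, {"xyz": [0, 0, 0.03], "yaw": 0, "grip": -1}, {"xyz": [0, 0, 0.17], "yaw": 0, "grip": -1}, {"xyz": [0, 0, 0.26], "yaw": 0, "grip": -1}, {"xyz": [0, 0, 0.24], "yaw": 0, "grip": -1}]' --force 40

```text
time_s: 39.65
tool_pos: [0.4279, 0.295, 0.0906]
orientation: [-2.479, -1.93, 0.001]
force: [1.1, 0.2, -0.7]
grip_width: 0.0585
finger_force: 47.2
```

Request:
drive_tool --moves '[{"xyz": [0.231, 0.03, 0], "yaw": 0.372, "grip": -1}, {"xyz": [0.231, 0.03, 0], "yaw": 0.372, "grip": -1}, {"xyz": [0.231, 0.03, 0], "yaw": 0.372, "grip": -1}, {"xyz": [0.231, 0.03, 0], "yaw": 0.372, "grip": -1}, {"xyz": [0.231, 0.03, 0], "yaw": 0.372, "grip": -1}]'

```text
time_s: 40.15
tool_pos: [0.6029, 0.3179, 0.0896]
orientation: [2.183, 2.259, 0.0]
force: [0.4, 0.5, -0.5]
grip_width: 0.0583
finger_force: 47.2
```

Request:
drive_tool --moves '[{"xyz": [0.231, 0.03, -0.09], "yaw": 0.372, "grip": -1}, {"xyz": [0, 0, -0.09], "yaw": 0, "grip": -1}, {"xyz": [0, 0, 0], "yaw": 0, "grip": -1}, {"xyz": [0, 0, 0], "yaw": 0, "grip": -1}]'

```text
time_s: 40.55
tool_pos: [0.6345, 0.3218, 0.0617]
orientation: [-2.122, -2.315, 0.003]
force: [-0.5, -0.3, -0.8]
grip_width: 0.0585
finger_force: 47.2
```

Run:
```python
from h import *
a=snap('wrist','w17');st=sensors.sense();print(st['tool_pos'].round(4),st['orientation'].round(3),st['grip_width'])
w=white(a,60,110);k=np.zeros_like(w);k[60:190,170:400]=w[60:190,170:400]
for v in range(122,150,2): 
    u=np.where(k[v])[0]; print(v,(u.min(),u.max(),len(u)) if len(u) else None)
z=st['tool_pos'][2]+.026-.004
for v in (128,132,136,140): print(v,(pt(a,286,v,z,'wrist')*1000).round(1),(pt(a,286,v,.03,'wrist')*1000).round(1))
```

```text
[0.635  0.3222 0.0626] [-2.122e+00 -2.316e+00  1.000e-03] 0.058458449882479176
122 None
124 None
126 None
128 None
130 None
132 (np.int64(253), np.int64(319), 54)
134 (np.int64(316), np.int64(338), 10)
136 (np.int64(254), np.int64(321), 58)
138 (np.int64(215), np.int64(356), 142)
140 (np.int64(215), np.int64(357), 143)
142 (np.int64(215), np.int64(357), 143)
144 (np.int64(215), np.int64(357), 143)
146 (np.int64(215), np.int64(357), 143)
148 (np.int64(215), np.int64(357), 143)
128 [628.8 388.5  84.6] [628.8 387.1  30. ]
132 [628.9 386.8  84.6] [629.  384.8  30. ]
136 [629.1 385.2  84.6] [629.2 382.5  30. ]
140 [629.2 383.5  84.6] [629.4 380.1  30. ]
```

Request:
drive_tool --moves '[{"xyz": [0.005, 0.002, -0.15], "yaw": 0, "grip": -1}, {"xyz": [0, 0, -0.1], "yaw": 0, "grip": -1}, {"xyz": [0, 0, -0.04], "yaw": 0, "grip": -1}, {"xyz": [0, 0, -0.015], "yaw": 0, "grip": -1}, {"xyz": [0, 0, 0], "yaw": 0, "grip": -1}]'

```text
time_s: 41.1
tool_pos: [0.6368, 0.3227, 0.0167]
orientation: [-2.122, -2.317, 0.0]
force: [-1.2, 0.2, -1.0]
grip_width: 0.0585
finger_force: 47.2
```

Request:
drive_tool --moves '[{"xyz": [0, 0, -0.013], "yaw": 0, "grip": -1}, {"xyz": [0, 0, 0], "yaw": 0, "grip": -1}, {"xyz": [0, 0, 0], "yaw": 0, "grip": -1}]'

```text
time_s: 41.4
tool_pos: [0.6372, 0.3228, 0.0149]
orientation: [2.122, 2.316, 0.001]
force: [-0.2, 0.2, -0.5]
grip_width: 0.0582
finger_force: 47.2
```

Request:
drive_tool --moves '[{"xyz": [0, 0, -0.006], "yaw": 0, "grip": -1}, {"xyz": [0, 0, -0.006], "yaw": 0, "grip": -1}, {"xyz": [0, 0, 0], "yaw": 0, "grip": -1}]'

```text
time_s: 41.7
tool_pos: [0.6373, 0.3228, 0.0139]
orientation: [2.122, 2.316, 0.002]
force: [-1.5, -0.1, 6.1]
grip_width: 0.0585
finger_force: 47.9
```

Request:
drive_tool --moves '[{"xyz": [0, 0, -0.004], "yaw": 0, "grip": -1}, {"xyz": [0, 0, 0], "yaw": 0, "grip": -1}]'

```text
time_s: 41.9
tool_pos: [0.6372, 0.3228, 0.0138]
orientation: [2.122, 2.316, 0.002]
force: [-2.8, -1.9, 9.4]
grip_width: 0.0583
finger_force: 48.3
```

Request:
drive_tool --moves '[{"xyz": [0, 0, 0], "yaw": 0, "grip": 0.6}, {"xyz": [0, 0, 0], "yaw": 0, "grip": 0.6}, {"xyz": [0, 0, 0.25], "yaw": 0, "grip": 0.8}, {"xyz": [0, 0, 0.3], "yaw": 0, "grip": 1}, {"xyz": [0, 0, 0.3], "yaw": 0, "grip": 1}]'

```text
time_s: 42.4
tool_pos: [0.6363, 0.3223, 0.14]
orientation: [-2.122, -2.316, 0.003]
force: [0.7, 0.4, 0.5]
grip_width: 0.085
finger_force: 0.0
```

Request:
drive_tool --moves '[{"xyz": [0, 0, 0], "yaw": 0, "grip": 1}, {"xyz": [0, 0, 0], "yaw": 0, "grip": 1}]'

```text
time_s: 42.6
tool_pos: [0.638, 0.3232, 0.1411]
orientation: [2.121, 2.316, 0.005]
force: [0.2, 0.4, -0.6]
grip_width: 0.0855
finger_force: 0.0
```

Run:
```python
from h import *
a=snap('wrist','w18');st=sensors.sense();print(st['tool_pos'].round(4),st['orientation'].round(3))
w=white(a,60,110);fit(a,(190,400,20,350),.04,w,tag='pile')
t=snap('top','t18');w=white(t,50,150);fit(t,(370,415,205,260),.07,w,'top','box')
h=cv2.cvtColor(t['color'],cv2.COLOR_RGB2HSV)[...];print(h[200:265:6,370:420:6,1]);print(h[200:265:6,370:420:6,2])
```

```text
[0.6368 0.3225 0.1392] [-2.122 -2.316  0.   ]
pile c [636.8 322.3] size [ 59.1 128.3] ang 5.0 circ [636.7 322.5]
box c [ 446.  -331.4] size [54.6 52.4] ang 79.0 circ [ 446.  -330.9]
[[ 95  96  97  97  97  95  97  96  95]
 [ 94  96  97  95  94  93  94  93  95]
 [ 96  99 110  67 116 109  95  95  94]
 [ 96  96 144  62  16  11  56  95  96]
 [ 95  94 136  13  13   6 111  96  95]
 [ 96  94 147  13  13  11 107  95  97]
 [ 94  95 153  10  12  11  93  93  92]
 [ 95  98 130  20 101 135  95  97  96]
 [ 92 110  85   9  12   8  94  97  96]
 [ 92 101 106 137 103  96  97  98  99]
 [ 95 100 104 102 102  94  93  94  96]]
[[155 156 158 152 155 158 158 156 158]
 [158 159 153 156 160 164 168 170 167]
 [152 150 135 152 141 148 155 158 162]
 [156 154  62 182 174 170 163 158 162]
 [164 163  62 180 179 168 142 154 156]
 [168 171  59 175 179 168 160 161 157]
 [162 164  70 176 177 168 172 173 174]
 [164 158 126 178 180 182 164 160 157]
 [174 125 147 169 174 168 163 163 162]
 [166 137  99 112  97 151 150 149 147]
 [161 105 105 107 107 162 162 162 159]]
```

Request:
drive_tool --moves '[{"xyz": [-0.08, -0.2725, 0.2], "yaw": 0.54, "grip": 1}, {"xyz": [-0.08, -0.2725, 0.1], "yaw": 0.54, "grip": 1}, {"xyz": [-0.08, -0.2725, 0], "yaw": 0.54, "grip": 1}, {"xyz": [-0.08, -0.2725, 0], "yaw": 0.54, "grip": 1}, {"xyz": [-0.08, -0.2725, 0], "yaw": 0.54, "grip": 1}]'

```text
time_s: 43.2
tool_pos: [0.5755, 0.1182, 0.1813]
orientation: [-1.607, -2.697, 0.004]
force: [0.6, 0.7, 0.7]
grip_width: 0.0856
finger_force: 0.0
```

Request:
drive_tool --moves '[{"xyz": [-0.08, -0.2725, 0], "yaw": 0.54, "grip": 1}, {"xyz": [-0.08, -0.2725, 0], "yaw": 0.54, "grip": 1}, {"xyz": [-0.08, -0.2725, 0], "yaw": 0.54, "grip": 1}, {"xyz": [-0.08, -0.2725, 0], "yaw": 0.54, "grip": 1}, {"xyz": [-0.08, -0.2725, 0], "yaw": 0.54, "grip": 1}]'

```text
time_s: 43.7
tool_pos: [0.5154, -0.0858, 0.1814]
orientation: [-1.032, -2.964, 0.001]
force: [1.0, -0.1, 0.0]
grip_width: 0.0853
finger_force: 0.0
```

Request:
drive_tool --moves '[{"xyz": [-0.08, -0.2725, 0], "yaw": 0.54, "grip": 1}, {"xyz": [-0.08, -0.2725, 0], "yaw": 0.54, "grip": 1}, {"xyz": [-0.08, -0.2725, 0], "yaw": 0.54, "grip": 1}, {"xyz": [-0.08, -0.2725, 0], "yaw": 0.54, "grip": 1}, {"xyz": [-0.08, -0.2725, 0], "yaw": 0.54, "grip": 1}]'

```text
time_s: 44.2
tool_pos: [0.4555, -0.2897, 0.1814]
orientation: [-0.415, -3.111, -0.002]
force: [1.3, 0.5, -0.3]
grip_width: 0.0853
finger_force: 0.0
```

Request:
drive_tool --moves '[{"xyz": [-0.08, -0.2725, -0.1], "yaw": 0.54, "grip": 1}, {"xyz": [0, 0, -0.1], "yaw": 0, "grip": 1}, {"xyz": [0, 0, 0], "yaw": 0, "grip": 1}, {"xyz": [0, 0, 0], "yaw": 0, "grip": 1}]'

```text
time_s: 44.6
tool_pos: [0.4444, -0.3287, 0.152]
orientation: [-0.294, -3.125, -0.003]
force: [0.0, 0.5, 0.0]
grip_width: 0.0856
finger_force: 0.0
```

Run:
```python
from h import *
a=snap('wrist','w19');st=sensors.sense();print(st['q'].round(2),st['tool_pos'].round(4),st['orientation'].round(3))
t=snap('top')
i=np.hstack([a['color'],cv2.resize(t['color'][140:260,230:330],(240,288))[:,:].repeat(1,0) if 0 else np.vstack([cv2.resize(t['color'][140:250,230:330],(240,264)),np.zeros((156,240,3),np.uint8)])])
cv2.imwrite('pics/w19b.png',cv2.cvtColor(i,cv2.COLOR_RGB2BGR))
```

```text
[-0.64  0.26 -0.26  1.05  0.   -0.45] [ 0.4452 -0.3288  0.1528] [-2.930e-01 -3.127e+00 -2.000e-03]
```

View pics/w19b.png

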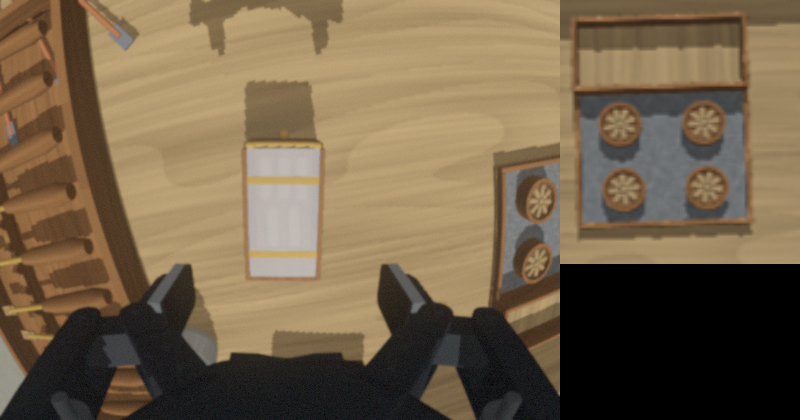

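Run:
```python
from h import *
a=snap('wrist');print(sensors.sense()['tool_pos'].round(4))
P=np.array([pt(a,u,v,.07,'wrist')[:2]*1000 for u,v in [(245,146),(322,146),(319,278),(248,278)]]);print(P.round(1),P.mean(0).round(1))
f=(P[0]+P[1])/2;r=(P[2]+P[3])/2;d=r-f;print(np.hypot(*d),np.degrees(np.arctan2(d[1],d[0])))
```

```text
[ 0.446  -0.329   0.1538]
[[ 389.  -349.9]
 [ 399.6 -293.9]
 [ 505.9 -313.1]
 [ 495.1 -371.2]] [ 447.4 -332. ]
108.10359541267873 -10.800065514853596
```

Request:
drive_tool --moves '[{"xyz": [0.01, -0.02, -0.3], "yaw": 0, "grip": 1}, {"xyz": [0, 0, -0.3], "yaw": 0, "grip": 1}, {"xyz": [0, 0, -0.22], "yaw": 0, "grip": 1}, {"xyz": [0, 0, 0], "yaw": 0, "grip": 0.6}, {"xyz": [0, 0, 0], "yaw": 0, "grip": 0.45}]' --force 60

```text
time_s: 45.25
tool_pos: [0.4473, -0.3322, 0.0311]
orientation: [-0.292, -3.128, -0.001]
force: [-0.4, 0.7, -0.8]
grip_width: 0.0619
finger_force: 1.2
```

Request:
drive_tool --moves '[{"xyz": [0, 0, 0], "yaw": 0, "grip": 0.35}, {"xyz": [0, 0, 0], "yaw": 0, "grip": 0}, {"xyz": [0, 0, 0], "yaw": 0, "grip": 0}]'

```text
time_s: 45.55
tool_pos: [0.4477, -0.3333, 0.0317]
orientation: [0.294, 3.126, -0.002]
force: [1.2, 0.2, -2.0]
grip_width: 0.0607
finger_force: 66.5
```

Request:
drive_tool --moves '[{"xyz": [0, 0, 0.05], "yaw": 0, "grip": 0}, {"xyz": [0, 0, 0.15], "yaw": 0, "grip": 0}, {"xyz": [0, 0, 0.2], "yaw": 0, "grip": 0}, {"xyz": [0, 0, 0.15], "yaw": 0, "grip": 0}, {"xyz": [0, 0, 0.05], "yaw": 0, "grip": 0}]'

```text
time_s: 46.05
tool_pos: [0.4485, -0.334, 0.1237]
orientation: [0.294, 3.124, -0.004]
force: [1.1, -0.6, -3.7]
grip_width: 0.061
finger_force: 66.9
```

Request:
drive_tool --moves '[{"xyz": [0.05, 0.08, 0], "yaw": -0.4, "grip": 0}, {"xyz": [0.1115, 0.16, 0], "yaw": -0.782, "grip": 0}, {"xyz": [0.1115, 0.16, 0], "yaw": -0.782, "grip": 0}, {"xyz": [0.1115, 0.16, 0], "yaw": -0.782, "grip": 0}, {"xyz": [0.1115, 0.16, 0], "yaw": -0.782, "grip": 0}]'

```text
time_s: 46.55
tool_pos: [0.5213, -0.2236, 0.1198]
orientation: [-1.109, -2.938, -0.0]
force: [1.6, -0.3, -4.7]
grip_width: 0.0605
finger_force: 66.8
```

Request:
drive_tool --moves '[{"xyz": [0.1115, 0.16, 0], "yaw": -0.782, "grip": 0}, {"xyz": [0.1115, 0.16, 0], "yaw": -0.782, "grip": 0}, {"xyz": [0.1115, 0.16, 0], "yaw": -0.782, "grip": 0}, {"xyz": [0.1115, 0.16, 0], "yaw": -0.782, "grip": 0}, {"xyz": [0.1115, 0.16, 0], "yaw": -0.782, "grip": 0}]'

```text
time_s: 47.05
tool_pos: [0.6049, -0.1036, 0.1197]
orientation: [-1.911, -2.493, 0.001]
force: [0.4, -0.6, -3.5]
grip_width: 0.061
finger_force: 66.8
```

Request:
drive_tool --moves '[{"xyz": [0.1115, 0.16, 0], "yaw": -0.782, "grip": 0}, {"xyz": [0.1115, 0.16, 0], "yaw": -0.782, "grip": 0}, {"xyz": [0.06, 0.08, 0], "yaw": -0.38, "grip": 0}, {"xyz": [0, 0, 0], "yaw": 0, "grip": 0}, {"xyz": [0, 0, 0], "yaw": 0, "grip": 0}]'

```text
time_s: 47.55
tool_pos: [0.6467, -0.0447, 0.1195]
orientation: [-2.246, -2.196, 0.002]
force: [-0.3, -0.0, -5.1]
grip_width: 0.0604
finger_force: 66.8
```

Run:
```python
from h import *
st=sensors.sense();print(st['q'].round(2),st['tool_pos'].round(4),st['orientation'].round(3),st['force'].round(2),st['moment'].round(3))
a=snap('wrist','w20');t=snap('top','t20');s=snap('scene','s20')
i=np.hstack([a['color'][:,90:480],np.vstack([cv2.resize(t['color'][130:260,220:330],(360,425))[:300],cv2.resize(s['color'][170:280,180:360],(360,220))])[:420]])
cv2.imwrite('pics/w20b.png',cv2.cvtColor(i,cv2.COLOR_RGB2BGR))
```

```text
[-0.07  0.45 -0.07  1.05 -0.    1.52] [ 0.6467 -0.0447  0.1195] [-2.246e+00 -2.196e+00  2.000e-03] [-0.3  -0.01 -5.08] [-0.044  0.02  -0.068]
```

View pics/w20b.png

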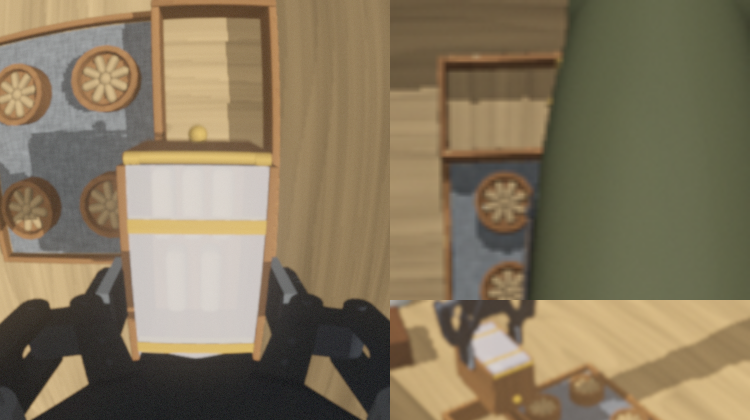

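Run:
```python
from h import *
a=snap('wrist');print(sensors.sense()['tool_pos'].round(4))
for u,v in [(253,70),(359,70),(249,130),(363,130)]: print(u,v,(pt(a,u,v,.042,'wrist')*1000).round(1))
for u,v in [(252,14),(356,10)]: print('end',(pt(a,u,v,.042,'wrist')*1000).round(1))
g=a['color'][70].astype(int);print([ (u,*g[u]) for u in range(238,262,2)],[ (u,*g[u]) for u in range(346,374,2)])
```

```text
[ 0.6468 -0.0456  0.1203]
253 70 [625.8  61.9  42. ]
359 70 [701.9  61.4  42. ]
249 130 [621.6  18.2  42. ]
363 130 [704.3  17.1  42. ]
end [625.9 105.1  42. ]
end [701.5 108.3  42. ]
[(238, np.int64(109), np.int64(107), np.int64(103)), (240, np.int64(113), np.int64(106), np.int64(100)), (242, np.int64(156), np.int64(120), np.int64(86)), (244, np.int64(184), np.int64(141), np.int64(93)), (246, np.int64(178), np.int64(134), np.int64(88)), (248, np.int64(185), np.int64(140), np.int64(94)), (250, np.int64(157), np.int64(117), np.int64(77)), (252, np.int64(141), np.int64(108), np.int64(73)), (254, np.int64(183), np.int64(153), np.int64(111)), (256, np.int64(211), np.int64(186), np.int64(141)), (258, np.int64(212), np.int64(185), np.int64(139)), (260, np.int64(212), np.int64(186), np.int64(140))] [(346, np.int64(154), np.int64(130), np.int64(94)), (348, np.int64(152), np.int64(129), np.int64(92)), (350, np.int64(149), np.int64(124), np.int64(90)), (352, np.int64(111), np.int64(87), np.int64(58)), (354, np.int64(96), np.int64(73), np.int64(46)), (356, np.int64(96), np.int64(73), np.int64(48)), (358, np.int64(97), np.int64(72), np.int64(45)), (360, np.int64(117), np.int64(84), np.int64(51)), (362, np.int64(170), np.int64(126), np.int64(84)), (364, np.int64(183), np.int64(138), np.int64(90)), (366, np.int64(184), np.int64(137), np.int64(90)), (368, np.int64(171), np.int64(131), np.int64(88)), (370, np.int64(141), np.int64(118), np.int64(85)), (372, np.int64(142), np.int64(120), np.int64(88))]
```

Run:
```python
from h import *
a=snap('wrist');g=cv2.GaussianBlur(a['color'],(3,3),0)
lab=cv2.cvtColor(g,cv2.COLOR_RGB2LAB).astype(int);m=(lab[...,1]-128>8)&(g[...,0]>140)   # lit orange wall tops
for v in (30,50,70,90,110,125):
    r=np.where(m[v,225:390])[0]+225;s=np.split(r,np.where(np.diff(r)>3)[0]+1)
    for q in s:
        if 4<=len(q)<=16: print(v,q[0],q[-1],(pt(a,q[0]-.5,v,.042,'wrist')*1000).round(1)[:2],(pt(a,q[-1]+.5,v,.042,'wrist')*1000).round(1)[:2])
for u in (280,300,320,340):
    r=np.where(m[:60,u])[0];print('end',u,r.tolist(),[(pt(a,u,x,.042,'wrist')*1000).round(1)[:2].tolist() for x in ([r.min(),r.max()] if len(r) else [])])
t=snap('top')
h=cv2.cvtColor(t['color'],cv2.COLOR_RGB2HSV)
for v in (160,190,200,220,230): print(v,[int(x) for x in h[v,228:256,1]])
```

```text
30 241 251 [617.6  93. ] [625.6  92.4]
30 359 366 [702.8  92.3] [708.9  92.7]
50 242 251 [618.1  77.5] [625.3  77. ]
50 360 367 [703.   76.7] [709.  77.]
70 242 251 [617.8  62.4] [625.  62.]
70 361 367 [703.2  61.4] [708.5  61.7]
90 243 252 [618.1  47.6] [625.3  47.2]
90 362 367 [703.6  46.5] [708.1  46.7]
110 244 252 [618.4  32.9] [624.8  32.6]
110 362 368 [703.4  31.7] [708.7  31.9]
125 244 253 [618.  22.] [625.2  21.7]
125 362 369 [703.4  20.7] [709.5  20.8]
end 280 [0, 1, 2, 3] [[646.5, 115.6], [646.4, 113.1]]
end 300 [0, 1, 2] [[660.9, 115.3], [660.9, 113.7]]
end 320 [0, 1, 2] [[675.5, 115.4], [675.4, 113.8]]
end 340 [0, 1, 2, 3] [[690.2, 116.0], [690.1, 113.5]]
160 [96, 95, 96, 94, 95, 95, 104, 126, 139, 115, 104, 102, 100, 100, 100, 103, 102, 105, 103, 101, 102, 101, 101, 104, 100, 100, 103, 102]
190 [94, 94, 93, 93, 94, 94, 94, 101, 131, 136, 51, 4, 13, 10, 11, 13, 15, 17, 94, 143, 135, 112, 99, 96, 94, 98, 100, 99]
200 [93, 94, 94, 95, 93, 94, 92, 92, 114, 139, 86, 0, 17, 13, 11, 13, 11, 13, 14, 18, 21, 7, 50, 104, 130, 140, 140, 139]
220 [97, 100, 100, 100, 99, 100, 98, 95, 108, 132, 131, 7, 19, 13, 11, 13, 11, 15, 17, 48, 128, 135, 104, 99, 100, 100, 97, 100]
230 [96, 96, 95, 95, 94, 96, 94, 93, 99, 125, 137, 52, 4, 15, 15, 15, 15, 15, 15, 15, 13, 13, 20, 21, 17, 21, 21, 21]
```

Request:
drive_tool --moves '[{"xyz": [0.06, 0.07, 0], "yaw": 0.15, "grip": 0}, {"xyz": [0.055, 0.067, 0], "yaw": 0, "grip": 0}, {"xyz": [0, 0, 0], "yaw": 0, "grip": 0}, {"xyz": [0, 0, -0.1], "yaw": 0, "grip": 0}, {"xyz": [0, 0, -0.13], "yaw": 0, "grip": 0}]'

```text
time_s: 48.35
tool_pos: [0.6655, -0.0241, 0.0856]
orientation: [2.221, 2.219, 0.002]
force: [0.2, -0.4, -4.5]
grip_width: 0.0607
finger_force: 67.1
```

Request:
drive_tool --moves '[{"xyz": [0, 0, -0.1], "yaw": 0, "grip": 0}, {"xyz": [0, 0, -0.1], "yaw": 0, "grip": 0}, {"xyz": [0, 0, -0.07], "yaw": 0, "grip": 0}, {"xyz": [0, 0, 0], "yaw": 0, "grip": 0}, {"xyz": [0, 0, 0], "yaw": 0, "grip": 0}]'

```text
time_s: 48.85
tool_pos: [0.6647, -0.0243, 0.0454]
orientation: [-2.223, -2.22, 0.0]
force: [-0.1, 0.2, -3.7]
grip_width: 0.0604
finger_force: 66.8
```

Request:
drive_tool --moves '[{"xyz": [0, 0, -0.02], "yaw": 0, "grip": 0}, {"xyz": [0, 0, -0.015], "yaw": 0, "grip": 0}, {"xyz": [0, 0, 0], "yaw": 0, "grip": 0}]'

```text
time_s: 49.15
tool_pos: [0.6647, -0.0242, 0.0403]
orientation: [2.223, 2.22, 0.0]
force: [-0.5, 0.7, -4.8]
grip_width: 0.0609
finger_force: 66.9
```

Request:
drive_tool --moves '[{"xyz": [0, 0, -0.013], "yaw": 0, "grip": 0}, {"xyz": [0, 0, 0], "yaw": 0, "grip": 0}, {"xyz": [0, 0, -0.007], "yaw": 0, "grip": 0}, {"xyz": [0, 0, 0], "yaw": 0, "grip": 0}]'

```text
time_s: 49.55
tool_pos: [0.6647, -0.0242, 0.0377]
orientation: [2.223, 2.22, 0.0]
force: [-1.7, -0.6, -0.2]
grip_width: 0.0605
finger_force: 67.4
```

Request:
drive_tool --moves '[{"xyz": [0, 0, -0.005], "yaw": 0, "grip": 0}, {"xyz": [0, 0, 0], "yaw": 0, "grip": 0}]'

```text
time_s: 49.75
tool_pos: [0.6648, -0.0242, 0.0376]
orientation: [2.223, 2.22, 0.001]
force: [-3.6, 0.0, 6.5]
grip_width: 0.0602
finger_force: 68.2
```

Request:
drive_tool --moves '[{"xyz": [0, 0, 0.01], "yaw": 0, "grip": 0.7}, {"xyz": [0, 0, 0], "yaw": 0, "grip": 0.7}, {"xyz": [0, 0, 0.15], "yaw": 0, "grip": 0.7}, {"xyz": [0, -0.196, 0.15], "yaw": 0, "grip": 0.7}, {"xyz": [0, -0.196, 0], "yaw": 0, "grip": 0.7}]' --force 20

```text
time_s: 50.25
tool_pos: [0.6677, -0.0832, 0.0867]
orientation: [2.217, 2.219, 0.006]
force: [0.9, 0.5, 1.2]
grip_width: 0.0725
finger_force: 0.0
```

Request:
drive_tool --moves '[{"xyz": [0, 0, 0], "yaw": 0, "grip": 0.7}, {"xyz": [0, 0, 0], "yaw": 0, "grip": 0.7}, {"xyz": [0, 0, 0], "yaw": 0, "grip": 0.7}]'

```text
time_s: 50.55
tool_pos: [0.6645, -0.0823, 0.0825]
orientation: [-2.222, -2.22, -0.0]
force: [-0.6, -0.6, -0.2]
grip_width: 0.0725
finger_force: 0.0
```

```bash
cat >> h.py <<'E'
def boxtop(s,box=(150,440,0,330)):
    h=cv2.cvtColor(s['color'],cv2.COLOR_RGB2HSV);u0,u1,v0,v1=box
    y=((h[...,0]>18)&(h[...,0]<32)&(h[...,1]>130)&(h[...,2]>150)).astype(np.uint8)
    k=np.zeros_like(y);k[v0:v1,u0:u1]=y[v0:v1,u0:u1]
    n,l,st,c=cv2.connectedComponentsWithStats(k)
    return [(st[i][:5].tolist(),c[i].round(1).tolist()) for i in range(1,n) if st[i][4]>60]
E
python3 - <<'E'
from h import *
a=snap('wrist','w21');st=sensors.sense();print(st['tool_pos'].round(4))
for b in boxtop(a): print(b,(pt(a,*b[1],.076,'wrist')*1000).round(1),(pt(a,b[0][0],b[1][1],.076,'wrist')*1000).round(1),(pt(a,b[0][0]+b[0][2],b[1][1],.076,'wrist')*1000).round(1))
E
```

```text
[ 0.6644 -0.0821  0.0824]
```

Run:
```python
from h import *
import os
for n in ('w20','w21'):
    a=cv2.cvtColor(cv2.imread('pics/%s.png'%n),cv2.COLOR_BGR2HSV);print(n,[(v,*map(int,a[v,290])) for v in range(60,330,6)])
```

```text
w20 [(60, 19, 90, 205), (66, 19, 89, 206), (72, 19, 90, 213), (78, 19, 87, 210), (84, 19, 90, 207), (90, 20, 89, 206), (96, 19, 89, 200), (102, 19, 92, 196), (108, 19, 90, 203), (114, 19, 88, 208), (120, 19, 89, 210), (126, 20, 118, 195), (132, 21, 125, 223), (138, 21, 125, 212), (144, 14, 106, 115), (150, 17, 114, 132), (156, 21, 122, 224), (162, 20, 120, 194), (168, 15, 12, 212), (174, 16, 13, 215), (180, 16, 13, 217), (186, 14, 13, 215), (192, 18, 14, 217), (198, 16, 15, 216), (204, 18, 14, 216), (210, 16, 15, 216), (216, 15, 14, 216), (222, 21, 115, 217), (228, 21, 115, 219), (234, 19, 55, 218), (240, 13, 17, 214), (246, 14, 16, 213), (252, 12, 12, 212), (258, 13, 14, 213), (264, 13, 14, 214), (270, 11, 13, 213), (276, 15, 12, 213), (282, 14, 13, 213), (288, 14, 13, 213), (294, 13, 11, 211), (300, 15, 14, 213), (306, 14, 13, 214), (312, 11, 13, 210), (318, 12, 12, 208), (324, 11, 13, 208)]
w21 [(60, 12, 12, 209), (66, 12, 15, 217), (72, 14, 13, 216), (78, 16, 15, 216), (84, 21, 115, 224), (90, 21, 106, 223), (96, 16, 13, 217), (102, 14, 13, 216), (108, 13, 14, 217), (114, 14, 15, 217), (120, 15, 12, 216), (126, 16, 13, 213), (132, 9, 17, 216), (138, 13, 14, 213), (144, 8, 13, 215), (150, 10, 14, 215), (156, 16, 15, 215), (162, 15, 14, 214), (168, 13, 14, 214), (174, 15, 14, 214), (180, 18, 14, 213), (186, 15, 14, 214), (192, 16, 15, 214), (198, 20, 97, 212), (204, 21, 116, 217), (210, 16, 16, 206), (216, 12, 16, 207), (222, 13, 15, 205), (228, 10, 15, 207), (234, 14, 14, 205), (240, 14, 94, 136), (246, 15, 120, 168), (252, 19, 91, 198), (258, 19, 88, 203), (264, 19, 88, 203), (270, 19, 90, 202), (276, 19, 91, 202), (282, 20, 91, 202), (288, 19, 90, 201), (294, 19, 91, 202), (300, 19, 93, 200), (306, 19, 90, 201), (312, 19, 93, 201), (318, 19, 92, 200), (324, 19, 90, 201)]
```

```bash
cat >> h.py <<'E'
def boxrows(s,rows=(20,40,60,100,140,180,220)):
    w=white(s,45,170);o=[]
    for v in rows:
        u=np.where(w[v,150:430])[0]+150
        o.append((v,int(u.min()),int(u.max()),len(u)) if len(u)>20 else (v,))
    return o
E
python3 - <<'E'
from h import *
a=snap('wrist');print(sensors.sense()['tool_pos'].round(4))
for v in (238,248,250): print(v,(pt(a,286,v,.076,'wrist')*1000).round(1))
print(boxrows(a),white(a,45,170)[:260,286].tolist().index(1))
E
```

```text
[ 0.6645 -0.082   0.0824]
238 [664.5 -74.   76. ]
248 [664.5 -79.8  76. ]
250 [664.5 -81.   76. ]
[(20,), (40,), (60, 234, 342, 109), (100, 234, 341, 108), (140, 234, 340, 107), (180, 235, 338, 104), (220, 236, 336, 101)] 41
```

Request:
drive_tool --moves '[{"xyz": [0, -0.017, -0.1], "yaw": 0, "grip": 0.7}, {"xyz": [0, 0, -0.1], "yaw": 0, "grip": 0.7}, {"xyz": [0, 0, 0], "yaw": 0, "grip": 0.6}, {"xyz": [0, 0, 0], "yaw": 0, "grip": 0.3}, {"xyz": [0, 0, 0], "yaw": 0, "grip": 0}]' --force 20

```text
time_s: 51.15
tool_pos: [0.6641, -0.0851, 0.0524]
orientation: [-2.222, -2.219, 0.001]
force: [-0.6, 0.7, -2.9]
grip_width: 0.0587
finger_force: 22.1
```

Request:
drive_tool --moves '[{"xyz": [0, 0, 0], "yaw": 0, "grip": 0}, {"xyz": [0, 0, 0], "yaw": 0, "grip": 0}]'

```text
time_s: 51.35
tool_pos: [0.6645, -0.0854, 0.0529]
orientation: [-2.223, -2.22, 0.0]
force: [-0.0, 0.5, -3.2]
grip_width: 0.0588
finger_force: 22.1
```

Request:
drive_tool --moves '[{"xyz": [0, 0.01, 0.02], "yaw": 0, "grip": 0}, {"xyz": [0, 0.02, 0.03], "yaw": 0, "grip": 0}, {"xyz": [0, 0.02, 0.03], "yaw": 0, "grip": 0}, {"xyz": [0, 0, 0], "yaw": 0, "grip": 0}, {"xyz": [0, 0, 0], "yaw": 0, "grip": 0}]'

```text
time_s: 51.85
tool_pos: [0.6651, -0.0781, 0.0654]
orientation: [2.222, 2.219, 0.0]
force: [-0.3, -0.4, -2.7]
grip_width: 0.0588
finger_force: 22.8
```

Run:
```python
from h import *
a=snap('wrist','w22');st=sensors.sense();print(st['tool_pos'].round(4),st['force'].round(1),st['moment'].round(3),st['grip_width'])
print(boxrows(a))
```

```text
[ 0.665  -0.0783  0.0652] [ 1.  -0.4 -1.5] [-0.114 -0.017 -0.035] 0.05885732588235845
[(20,), (40, 231, 350, 120), (60, 229, 350, 122), (100, 227, 350, 124), (140, 226, 350, 125), (180, 226, 349, 124), (220, 226, 322, 97)]
```

Request:
drive_tool --moves '[{"xyz": [0, 0.04, 0.045], "yaw": 0, "grip": 0}, {"xyz": [0, 0.045, 0.045], "yaw": 0, "grip": 0}, {"xyz": [0, 0.06, 0.045], "yaw": 0, "grip": 0}, {"xyz": [0, 0.06, 0.04], "yaw": 0, "grip": 0}, {"xyz": [0, 0.06, 0.04], "yaw": 0, "grip": 0}]'

```text
time_s: 52.4
tool_pos: [0.6647, -0.0371, 0.0977]
orientation: [-2.222, -2.22, -0.0]
force: [0.1, -0.6, -2.6]
grip_width: 0.0589
finger_force: 22.3
```

Request:
drive_tool --moves '[{"xyz": [0, 0, 0], "yaw": 0, "grip": 0}, {"xyz": [0, 0, 0], "yaw": 0, "grip": 0}]'

```text
time_s: 52.6
tool_pos: [0.6646, -0.0379, 0.0972]
orientation: [2.222, 2.221, -0.0]
force: [-0.4, -0.3, -2.7]
grip_width: 0.0587
finger_force: 22.4
```

Run:
```python
from h import *
a=snap('wrist','w23');st=sensors.sense();print(st['tool_pos'].round(4),st['force'].round(1),st['moment'].round(3),st['grip_width'])
print(boxrows(a))
```

```text
[ 0.6646 -0.0382  0.0969] [-0.3 -0.3 -3.1] [-0.106 -0.164 -0.076] 0.058665948114281774
[(20,), (40,), (60,), (100,), (140, 235, 342, 108), (180, 231, 343, 113), (220, 229, 344, 116)]
```

Request:
drive_tool --moves '[{"xyz": [0, 0.05, 0.03], "yaw": 0, "grip": 0}, {"xyz": [0, 0.05, 0.02], "yaw": 0, "grip": 0}, {"xyz": [0, 0.05, 0.02], "yaw": 0, "grip": 0}, {"xyz": [0, 0.05, 0.01], "yaw": 0, "grip": 0}, {"xyz": [0, 0, 0], "yaw": 0, "grip": 0}]'

```text
time_s: 53.15
tool_pos: [0.6649, -0.007, 0.1095]
orientation: [2.221, 2.221, 0.001]
force: [0.3, 0.1, -3.1]
grip_width: 0.0584
finger_force: 22.2
```

Request:
drive_tool --moves '[{"xyz": [0, 0, 0.05], "yaw": 0, "grip": 0}, {"xyz": [0, 0, 0.05], "yaw": 0, "grip": 0}, {"xyz": [0, 0, 0.05], "yaw": 0, "grip": 0}, {"xyz": [0, 0, 0], "yaw": 0, "grip": 0}, {"xyz": [0, 0, 0], "yaw": 0, "grip": 0}]'

```text
time_s: 53.65
tool_pos: [0.6652, -0.0086, 0.1322]
orientation: [2.223, 2.219, 0.001]
force: [1.1, -0.2, -3.4]
grip_width: 0.0579
finger_force: 22.1
```

Run:
```python
from h import *
a=snap('wrist','w24');st=sensors.sense();print(st['tool_pos'].round(4),st['force'].round(1),st['moment'].round(3),st['grip_width'])
print(boxrows(a,range(80,260,20)))
s=snap('scene','s24');t=snap('top','t24')
```

```text
[ 0.665  -0.0086  0.1319] [ 0.6 -0.6 -2.9] [-0.115 -0.202  0.018] 0.05775042121247917
[(80,), (100,), (120, 248, 329, 82), (140,), (160, 241, 334, 94), (180, 238, 336, 99), (200, 235, 338, 104), (220,), (240, 150, 342, 116)]
```

Request:
drive_tool --moves '[{"xyz": [0, 0, 0.06], "yaw": 0, "grip": 0}, {"xyz": [0, 0, 0.06], "yaw": 0, "grip": 0}, {"xyz": [0, 0, 0.06], "yaw": 0, "grip": 0}, {"xyz": [0, 0, 0], "yaw": 0, "grip": 0}, {"xyz": [0, 0, 0], "yaw": 0, "grip": 0}]'

```text
time_s: 54.3
tool_pos: [0.6651, -0.0082, 0.1594]
orientation: [2.222, 2.219, 0.002]
force: [-0.2, 0.1, -0.2]
grip_width: 0.0431
finger_force: 0.0
```

Request:
drive_tool --moves '[{"xyz": [0, 0, 0.06], "yaw": 0, "grip": 0}, {"xyz": [0, 0, -0.05], "yaw": 0, "grip": 0}, {"xyz": [0, 0, 0.05], "yaw": 0, "grip": 0}, {"xyz": [0, 0, 0], "yaw": 0, "grip": 0}, {"xyz": [0, 0, 0], "yaw": 0, "grip": 0}]'

```text
time_s: 54.8
tool_pos: [0.6648, -0.0083, 0.1678]
orientation: [2.223, 2.22, 0.0]
force: [0.2, 0.2, 0.0]
grip_width: 0.0425
finger_force: 0.0
```

Run:
```python
from h import *
a=snap('wrist','w25');print([snap('wrist') and sensors.sense()['force'].round(1).tolist()[2] for _ in range(5)])
st=sensors.sense();print(st['tool_pos'].round(4),st['time_s'])
print(boxrows(a,range(80,260,20)))
t0=cv2.imread('pics/t18.png').astype(int);s0=cv2.imread('pics/scene0.png').astype(int)
s=snap('scene','s25');t=snap('top','t25')
# white area inside box top (seen through clear top): texture spread = tenons inside
g=cv2.cvtColor(a['color'],cv2.COLOR_RGB2GRAY);print('std rows',[round(float(g[v,250:320].std()),1) for v in (110,120,130,150,170,190,200)])
b=cv2.cvtColor(cv2.imread('pics/w21.png'),cv2.COLOR_BGR2GRAY);print('before',[round(float(b[v,245:330].std()),1) for v in (60,100,130,150,170,190,220)])
```

```text
[-0.0, 0.9, -0.1, 0.0, 0.7]
[ 0.6646 -0.0083  0.1675] 55.1
[(80,), (100,), (120,), (140,), (160,), (180, 191, 320, 71), (200, 252, 319, 68), (220, 252, 319, 68), (240, 155, 318, 68)]
std rows [24.7, 23.6, 26.0, 5.1, 5.0, 8.9, 9.3]
before [1.2, 3.7, 1.8, 3.6, 3.5, 3.7, 1.1]
```

Request:
drive_tool --moves '[{"xyz": [0, 0, 0.2], "yaw": 0, "grip": 0}, {"xyz": [0, 0, 0.2], "yaw": 0, "grip": 0.5}, {"xyz": [0, 0, 0.2], "yaw": 0, "grip": 1}, {"xyz": [0, 0, 0], "yaw": 0, "grip": 1}, {"xyz": [0, 0, 0], "yaw": 0, "grip": 1}]'

```text
time_s: 55.7
tool_pos: [0.6652, -0.0083, 0.2584]
orientation: [2.222, 2.219, 0.002]
force: [-0.2, -0.2, -0.2]
grip_width: 0.0853
finger_force: 0.0
```

Request:
drive_tool --moves '[{"xyz": [-0.05, -0.3, 0], "yaw": 0, "grip": 1}, {"xyz": [-0.05, -0.3, 0], "yaw": 0, "grip": 1}, {"xyz": [-0.05, -0.3, 0], "yaw": 0, "grip": 1}, {"xyz": [0, -0.3, 0], "yaw": 0, "grip": 1}, {"xyz": [0, 0, 0], "yaw": 0, "grip": 1}]'

```text
time_s: 56.2
tool_pos: [0.6406, -0.1936, 0.2555]
orientation: [-2.229, -2.212, 0.005]
force: [0.3, 0.3, 0.1]
grip_width: 0.0855
finger_force: 0.0
```

```bash
cat >> h.py <<'E'
def amap(im,u0,u1,v0,v1,du,dv):
    h=cv2.cvtColor(im,cv2.COLOR_RGB2HSV).astype(int)
    for v in range(v0,v1,dv):
        print('%3d '%v+''.join('W' if h[v,u,1]<40 and h[v,u,2]>160 else 'f' if h[v,u,1]<40 else 'Y' if h[v,u,1]>105 and h[v,u,2]>195 else 'o' if h[v,u,1]>108 and h[v,u,2]>130 else 'D' if h[v,u,2]<115 else '.' for u in range(u0,u1,du)))
E
python3 - <<'E'
from h import *
t=snap('top','t26');st=sensors.sense();print(st['tool_pos'].round(4))
amap(t['color'],226,326,138,246,1,2)
E
```

```text
[ 0.6409 -0.1909  0.2556]
138 .........................D..D..DDDD.................................................................
140 ....................................................................................................
142 ..........................................................D.DDDDDDDDDDDDDDDDDDDDDDD.DDD...D.D.......
144 ............DDDDDDDDDDD....DDDDDD..DDDDD..DDDDDDDDDDDDDDDDDDDD.....DD...............................
146 DDDDDDDDDD.................D.........oooooooooooooooooooooooooooooooooooooooooo...DDDDDDDDDDDDDDDDDD
148 DDDDDDDD.ooooooooooooooooo....DDDDDDDDDDDDDoo.....ooo..................oo.......o.DDDDDDDDDDDDDDDDDD
150 DDDDDDDDooDDDDDDDDDDDDDDDDDDDDDDDDDDDDDDDooWWWWWWW.o.WWWWWWWWWWWWWWWWWW.o.WWWWW.oo..................
152 DDDDDDDDooDDDDD..DDDDDDDDD.....DDD.DDDDDDo.WWWWWWW.o.WWWWWWWWWWWWWWWWWW.o.WWWWW.oo..................
154 DDDDDDDD.oDDDDDD.DDDDDDDDDD...DDDDDDDDDDDooWWWWWWW.o.WWWWWWWWWWWWWWWWWW.o.WWWWW.oo..................
156 DDD......oDDDDDD.DDDDDDDDDD...DDDDDDDDDDDooWWWWWWW.o.WWWWWWWWWWWWWWWWWW.o.WWWWWfoo..................
158 .........o.DDDDDDDDD
[... 3895 characters left out ...]
DDD.......oooo.oooooooooooooooooooooooooooooooooooooooo............DDD
234 ...........oooooooooooooo....DDDDDDDDDDDDDDDDDDDDDDDDDDDDDDDDDDDDDDDDDDDDDDDDDDDDDD..............DDD
236 ............DDDDDDDDDDDDDDDDDDDDDDDDDDDDDDDDDDDDDDDDDDDDDDDDDDDDDDDDDDDDDDDDDDDDDDDD............DDDD
238 ............DDDDDDDDDDDDDDDDDDDDDDD........DDD..................................................DDDD
240 ...............................................................................................DDDDD
242 ...............................................................................................DDDDf
244 ..............................................................................................DDDDDD
```

Request:
drive_tool --moves '[{"xyz": [0.05, 0.27, -0.05], "yaw": 0, "grip": 1}, {"xyz": [0.05, 0.27, -0.05], "yaw": 0, "grip": 1}, {"xyz": [0.05, 0.27, -0.05], "yaw": 0, "grip": 1}, {"xyz": [0, 0.27, -0.05], "yaw": 0, "grip": 1}, {"xyz": [0, 0, 0], "yaw": 0, "grip": 1}]'

```text
time_s: 56.75
tool_pos: [0.6632, -0.0198, 0.2251]
orientation: [-2.212, -2.224, 0.002]
force: [1.3, -0.3, -0.6]
grip_width: 0.0852
finger_force: 0.0
```

Request:
drive_tool --moves '[{"xyz": [0, 0, 0], "yaw": 0, "grip": 1}, {"xyz": [0, 0, 0], "yaw": 0, "grip": 1}]'

```text
time_s: 56.95
tool_pos: [0.6644, -0.0263, 0.2273]
orientation: [-2.222, -2.22, 0.001]
force: [-0.5, 0.2, 0.5]
grip_width: 0.0853
finger_force: 0.0
```

Run:
```python
from h import *
s=snap('wrist','w27');st=sensors.sense();print(st['tool_pos'].round(4))
w=white(s,45,170);k=np.zeros_like(w);k[120:330,200:380]=w[120:330,200:380]
print([(v,*(lambda u:(int(u.min()),int(u.max())) if len(u) else ())(np.where(k[v])[0])) for v in range(120,330,15)])
g=cv2.cvtColor(s['color'],cv2.COLOR_RGB2GRAY)
for v in range(0,330,10): print(v,' '.join('%3d'%x for x in g[v,222:352:4]))
```

```text
[ 0.6645 -0.0269  0.2275]
[(120,), (135,), (150, 259, 314), (165, 259, 314), (180, 259, 314), (195, 259, 313), (210, 259, 313), (225, 259, 312), (240, 260, 312), (255,), (270,), (285,), (300,), (315,)]
0 179 187 188 185 183 181 183 179 177 174 180 180 181 184 184 181 176 183 180 175 179 128 122 121 124 122 113 127 131 135 136 131 127
10 179 186 190 187 183 184 182 180 176 173 181 182 180 183 186 179 173 181 181 175 180 138 123 123 125 122 116 122 132 133 135 132 132
20 180 187 189 186 183 184 182 180 175 171 180 182 176 190 189 181 178 180 182 175 178 144 124 126 124 123 119 120 126 132 135 132 128
30 180 187 188 185 182 185 181 177 172 176 181 184 178 192 187 180 180 181 182 174 176 155 124 129 127 128 118 124 123 129 134 133 131
40 181 185 186 185 183 185 182 178 171 182 182 182 180 190 189 182 178 181 182 176 175 174 125 126 129 126 120 125 125 127 131 132 134
50 181 184 185 186 184 181 175 172 165 177 171 173 168 176 174 167 163 164 167 163 159 160 130 132 128 129 123 122 127 126 133 133 132
60 142 137  98  97  97 142 142  87  85  88  92  95  94 102 100 103 103 105 104  88  85  8
[... 2878 characters left out ...]
 132 133 132 128 121
280 177 178 177 178 180 179 169 174 177 182 182 183 177 189 187 184 185 182 182 183 177 177 178 177 126 123 132 132 134 132 132 125 120
290 176 180 174 182 182 176 166 169 177 183 184 183 176 188 185 182 182 180 182 180 179 180 177 175 126 124 132 130 134 127 128 124 123
300 177 180 177 184 182 174 167 169 169 181 180 181 179 187 182 185 180 176 183 177 175 179 176 172 126 127 136 132 135 127 125 127 119
310 173 180 179 181 185 179 166 168 174 182 181 180 175 185 180 183 179 177 184 175 178 179 175 174 124 125 134 132 137 126 119 126 120
320 173 178 183 180 186 184 169 169 175 178 179 179 179 182 179 185 176 177 182 174 179 179 174 173 126 127 135 132 132 128 121 122 119
```

Run:
```python
from h import *
s=snap('wrist');print(sensors.sense()['tool_pos'].round(4))
h=cv2.cvtColor(s['color'],cv2.COLOR_RGB2LAB).astype(int)
print('col286',[(v,*h[v,286]) for v in range(238,256,2)])
for u,v in [(256,160),(317,160),(256,230),(316,230),(286,243),(286,248),(286,144),(286,130)]: print(u,v,(pt(s,u,v,.076,'wrist')*1000).round(1))
```

```text
[ 0.6646 -0.0272  0.2277]
col286 [(238, np.int64(207), np.int64(130), np.int64(131)), (240, np.int64(207), np.int64(130), np.int64(131)), (242, np.int64(208), np.int64(129), np.int64(132)), (244, np.int64(207), np.int64(129), np.int64(131)), (246, np.int64(208), np.int64(129), np.int64(132)), (248, np.int64(203), np.int64(130), np.int64(133)), (250, np.int64(175), np.int64(135), np.int64(148)), (252, np.int64(171), np.int64(135), np.int64(156)), (254, np.int64(190), np.int64(132), np.int64(154))]
256 160 [636.1   5.4  76. ]
317 160 [694.3   5.3  76. ]
256 230 [634.3 -65.2  76. ]
316 230 [694.8 -65.3  76. ]
286 243 [664.5 -79.3  76. ]
286 248 [664.5 -84.8  76. ]
286 144 [664.7  20.5  76. ]
286 130 [664.8  33.8  76. ]
```

Request:
drive_tool --moves '[{"xyz": [0, -0.215, -0.1], "yaw": 0, "grip": 0.7}, {"xyz": [0, -0.215, -0.2], "yaw": 0, "grip": 0.7}, {"xyz": [0, 0, -0.3], "yaw": 0, "grip": 0.7}, {"xyz": [0, 0, -0.2], "yaw": 0, "grip": 0.7}, {"xyz": [0, 0, -0.2], "yaw": 0, "grip": 0.7}]' --force 20

```text
time_s: 57.55
tool_pos: [0.6641, -0.0926, 0.0762]
orientation: [-2.226, -2.217, 0.0]
force: [1.2, -0.8, -1.0]
grip_width: 0.0727
finger_force: 0.0
```

Request:
drive_tool --moves '[{"xyz": [0, 0, -0.185], "yaw": 0, "grip": 0.7}, {"xyz": [0, 0, 0], "yaw": 0, "grip": 0.7}, {"xyz": [0, 0, 0], "yaw": 0, "grip": 0.7}]'

```text
time_s: 57.85
tool_pos: [0.6644, -0.0917, 0.0502]
orientation: [-2.224, -2.218, 0.001]
force: [0.4, -0.8, 1.4]
grip_width: 0.0729
finger_force: 0.0
```

Request:
drive_tool --moves '[{"xyz": [0, 0, 0], "yaw": 0, "grip": 0.4}, {"xyz": [0, 0, 0], "yaw": 0, "grip": 0}, {"xyz": [0, 0, 0], "yaw": 0, "grip": 0}, {"xyz": [0, 0.02, 0.035], "yaw": 0, "grip": 0}, {"xyz": [0, 0.035, 0.045], "yaw": 0, "grip": 0}]'

```text
time_s: 58.35
tool_pos: [0.6652, -0.0828, 0.0627]
orientation: [2.223, 2.218, 0.001]
force: [1.0, -1.8, -0.1]
grip_width: 0.0602
finger_force: 21.8
```

Request:
drive_tool --moves '[{"xyz": [0, 0.04, 0.045], "yaw": 0, "grip": 0}, {"xyz": [0, 0.04, 0.04], "yaw": 0, "grip": 0}, {"xyz": [0, 0.044, 0.036], "yaw": 0, "grip": 0}, {"xyz": [0, 0.046, 0.033], "yaw": 0, "grip": 0}, {"xyz": [0, 0.048, 0.03], "yaw": 0, "grip": 0}]'

```text
time_s: 58.85
tool_pos: [0.6643, -0.0489, 0.0895]
orientation: [-2.222, -2.22, 0.0]
force: [-0.7, -2.0, -2.8]
grip_width: 0.06
finger_force: 22.1
```

Request:
drive_tool --moves '[{"xyz": [0, 0.05, 0.03], "yaw": 0, "grip": 0}, {"xyz": [0, 0.05, 0.025], "yaw": 0, "grip": 0}, {"xyz": [0, 0.05, 0.02], "yaw": 0, "grip": 0}, {"xyz": [0, 0.05, 0.015], "yaw": 0, "grip": 0}, {"xyz": [0, 0, 0], "yaw": 0, "grip": 0}]'

```text
time_s: 59.35
tool_pos: [0.665, -0.0187, 0.1035]
orientation: [2.222, 2.221, 0.001]
force: [0.4, -2.2, -0.1]
grip_width: 0.0598
finger_force: 21.8
```

```bash
cat >> h.py <<'E'
def tilt(s):
    w=white(s,45,170);p=[]
    for v in range(60,250):
        u=np.where(w[v,200:380])[0]+200
        if len(u)>40 and len(u)>.97*(u.max()-u.min()+1): p.append((v,u.max()-u.min()+1))
    p=np.array(p); 
    if len(p)<10: return p
    d=.0544*s['fx']/p[:,1];a=np.radians(16.2)+(p[:,0]-s['cy'])/s['fy'];X=np.polyfit(d*np.sin(a),d*np.cos(a),1)
    return 'rows',p[0].tolist(),p[-1].tolist(),'tilt',round(-np.degrees(np.arctan(X[0])),1)
E
python3 - <<'E'
from h import *
a=snap('wrist','w28');st=sensors.sense();print(st['tool_pos'].round(4),st['force'].round(1),st['moment'].round(3),st['grip_width'],st['finger_force'])
print(tilt(a))
E
```

```text
[ 0.6649 -0.0193  0.1032] [ 0.6 -2.1 -0.9] [-0.411 -0.131  0.022] 0.05967346882548776 21.782940924167633
('rows', [79, 77], [249, 116], 'tilt', np.float64(30.0))
```

Request:
drive_tool --moves '[{"xyz": [0, 0, 0], "yaw": 0, "grip": -0.2}, {"xyz": [0, 0, 0], "yaw": 0, "grip": -0.2}, {"xyz": [0, 0, 0.06], "yaw": 0, "grip": -0.2}, {"xyz": [0, 0, 0.08], "yaw": 0, "grip": -0.2}, {"xyz": [0, 0, 0.08], "yaw": 0, "grip": -0.2}]' --force 90

```text
time_s: 59.9
tool_pos: [0.6641, -0.0195, 0.1364]
orientation: [-2.222, -2.219, 0.001]
force: [0.2, -0.7, -3.9]
grip_width: 0.0517
finger_force: 94.2
```

Request:
drive_tool --moves '[{"xyz": [0, 0, 0.08], "yaw": 0, "grip": -0.2}, {"xyz": [0, 0, 0], "yaw": 0, "grip": -0.2}, {"xyz": [0, 0, 0], "yaw": 0, "grip": -0.2}, {"xyz": [0, 0, 0], "yaw": 0, "grip": -0.2}]'

```text
time_s: 60.3
tool_pos: [0.6642, -0.0197, 0.1474]
orientation: [-2.222, -2.219, 0.001]
force: [-0.0, 0.3, -3.9]
grip_width: 0.0512
finger_force: 95.4
```

Run:
```python
from h import *
a=snap('wrist','w29');st=sensors.sense();print(st['tool_pos'].round(4),st['force'].round(1),st['moment'].round(3),st['grip_width'],st['finger_force'])
print(tilt(a),boxrows(a,range(60,260,15)))
```

```text
[ 0.6641 -0.0198  0.1473] [ 0.1 -0.3 -4.7] [-0.06   0.017  0.025] 0.05086746454131862 95.14711146242917
('rows', [107, 79], [249, 113], 'tilt', np.float64(44.4)) [(60,), (75,), (90,), (105,), (120, 241, 328, 88), (135,), (150, 238, 331, 94), (165, 237, 333, 97), (180, 235, 335, 101), (195, 234, 336, 103), (210, 233, 338, 106), (225,), (240, 231, 341, 111), (255, 152, 341, 114)]
```

Request:
drive_tool --moves '[{"xyz": [0, 0, 0], "yaw": 0, "grip": -0.2}, {"xyz": [0, 0, 0], "yaw": 0, "grip": -0.2}, {"xyz": [0, 0, 0], "yaw": 0, "grip": -0.2}, {"xyz": [0, 0, 0], "yaw": 0, "grip": -0.2}, {"xyz": [0, 0, 0], "yaw": 0, "grip": -0.2}]'

```text
time_s: 60.85
tool_pos: [0.6647, -0.0198, 0.1479]
orientation: [-2.223, -2.22, 0.0]
force: [-0.8, 0.2, -4.5]
grip_width: 0.0512
finger_force: 94.8
```

Run:
```python
from h import *
F=[]
for _ in range(8): a=snap('wrist');F.append(sensors.sense()['force'][2])
st=sensors.sense();print(np.mean(F).round(2),np.std(F).round(2),st['tool_pos'].round(4),st['time_s']);print(tilt(a))
snap('wrist','w30')
g=cv2.cvtColor(a['color'],cv2.COLOR_RGB2GRAY)
for v in range(0,130,8): print(v,' '.join('%3d'%x for x in g[v,230:346:4]))
for v in range(140,250,12): print(v,' '.join('%3d'%x for x in g[v,230:346:4]))
```

```text
-4.14 0.38 [ 0.6646 -0.0198  0.148 ] 61.25
('rows', [108, 51], [248, 112], 'tilt', np.float64(48.6))
0 196 197 195 188 188 182 191 195 197 189 202 200 197 188 190 192 193 192 182 195 150 138 135 136 135 134 131 130 131
8 195 197 195 188 187 186 192 194 196 189 204 201 198 190 192 194 193 192 182 194 176 138 133 136 137 134 131 130 134
16 197 196 195 186 184 186 193 195 195 188 203 201 197 188 193 194 195 191 180 190 183 140 135 137 139 138 131 131 132
24 197 195 195 185 186 194 191 195 194 192 204 203 198 188 194 193 194 195 182 188 186 139 137 139 139 135 131 130 135
32 198 196 195 185 183 194 191 195 193 194 203 202 199 188 193 195 194 194 183 187 195 140 136 138 141 136 132 131 135
40 156 153 156 157 155 157 155 157 157 156 156 157 157 155 157 156 156 156 156 155 154 153 152 153 152 150 148 149 137
48 159 141  87  88  87  92  91  90  91  93  90  91  89  90  93  88  89  87  89  86  88  85  81  83  83  83 131 161 137
56 163 146 124 186 187 189 189 190 190 189 191 191 190 193 192 192 192 151 143 141 141 144 140 141 138  91 126 163 136
64 162 144 123 191 190 192 190 192 194 194 192 19
[... 1525 characters left out ...]
 195 197 200 200 200 200 200 200 200 200 200 202 201 202 201 200 201 201 200 196 196 195 193 141 146
200 139 189 192 193 194 197 198 200 200 200 201 201 199 201 199 201 200 201 202 201 201 201 201 198 198 196 195 145 144
212 143 194 193 193 192 198 200 199 200 201 200 201 199 200 201 200 199 201 201 200 200 201 200 199 195 196 195 179 141
224 119 174 179 179 178 182 179 179 182 181 180 180 182 180 181 181 181 182 181 182 181 183 182 182 180 181 182 180 140
236 145 195 193 193 194 198 198 198 199 199 199 200 199 202 199 200 200 200 201 199 199 199 200 200 195 195 194 194 142
248 173 193 194 194 195 197 197 198 200 199 199 200 200 199 200 200 198 199 201 200 198 200 200 198 196 194 195 194 160
```

Request:
drive_tool --moves '[{"xyz": [0, 0.03, 0.1], "yaw": 0, "grip": -0.2}, {"xyz": [0, -0.04, 0.1], "yaw": 0, "grip": -0.2}, {"xyz": [0, 0.03, 0.07], "yaw": 0, "grip": -0.2}, {"xyz": [0, -0.06, 0], "yaw": 0, "grip": -0.2}, {"xyz": [0, -0.1, 0], "yaw": 0, "grip": -0.2}]'

```text
time_s: 61.8
tool_pos: [0.6648, -0.0406, 0.1884]
orientation: [2.221, 2.222, 0.001]
force: [-0.0, -0.0, -3.9]
grip_width: 0.0508
finger_force: 96.7
```

Request:
drive_tool --moves '[{"xyz": [0, -0.15, 0], "yaw": 0, "grip": -0.2}, {"xyz": [0, -0.15, 0], "yaw": 0, "grip": -0.2}, {"xyz": [0, 0, 0], "yaw": 0, "grip": -0.2}, {"xyz": [0, 0, 0], "yaw": 0, "grip": -0.2}, {"xyz": [0, 0, 0], "yaw": 0, "grip": -0.2}]'

```text
time_s: 62.3
tool_pos: [0.6642, -0.0859, 0.1878]
orientation: [-2.222, -2.219, 0.0]
force: [0.1, 0.0, -4.3]
grip_width: 0.0507
finger_force: 94.4
```

Run:
```python
from h import *
a=snap('wrist','w31');st=sensors.sense();print(st['tool_pos'].round(4),st['force'].round(1));print(tilt(a))
t=snap('top','t31');g=cv2.cvtColor(t['color'],cv2.COLOR_RGB2GRAY)
for v in range(144,180,2): print(v,' '.join('%3d'%x for x in g[v,232:300:2]))
g=cv2.cvtColor(a['color'],cv2.COLOR_RGB2GRAY)
print()
for v in range(0,140,7): print(v,' '.join('%3d'%x for x in g[v,222:350:4]))
```

```text
[ 0.6644 -0.0855  0.188 ] [-0.5  0.7 -3.8]
('rows', [108, 46], [249, 113], 'tilt', np.float64(48.8))
144  98  98  97  96  95  96  94  95  97  97  97  96  95  96  96  95  96  97  96  96  96  93 134 149 148 137 150 145 146  94  67  78  84  87
146  92  93  95 101  99  98 106 106 100 100  98  96 102 104  94 101 108 108 109 130 115  70 144 164 164 144 152 152 149  70  71  79  84  88
148  92  99 101 110 119 118 118 115 112 109  99  91  84  78  73  70  59  56  55  56  60  54 135 147 146 136 150 146 141  62  73  81  85  89
150  91 109  81  44  43  44  44  46  47  46  51  53  52  54  56  53  57  58  62  64  58  55 133 150 149 139 149 154 125  63  75  81  86  89
152  96 104  81  92  97  99  92  95  96  94  98 103  98  96  97  88  94  98  97  96  65  55 147 156 155 143 149 160 115  65  77  82  87  89
154  93  97  80  91  93  97  90  94  95  93  97 100  94  89  89  86  92  96  94  94  65  54 148 155 155 144 148 160  94  69  78  83  87  91
156 112 109  80  90  93  97  89  93  94  93  96 100 141 158 152 116 109 119 118 112 104  54 147 156 155 144 147 161  69  71  79  83  88  90
158 143 131  89  88
[... 3444 characters left out ...]
 145 145 144 142  89 145 155 132 137 139
105 117 114 115 117 128 134 144 169 177 178 181 186 185 189 177 177 186 185 189 171 167 170 169 169 164 168 145 145 151 134 138 142
112 110 112 113 114 136 182 206 205 206 206 206 206 206 208 207 207 208 207 207 204 203 201 202 202 202 201 174 137 157 135 138 139
119 115 114 119 121 135 185 202 215 215 214 215 215 215 215 215 215 215 216 214 206 203 203 203 202 202 202 187 136 149 137 139 140
126 109 115 116 119 138 190 201 213 215 214 215 215 215 215 215 215 216 216 215 204 203 203 203 201 203 204 191 137 141 133 138 140
133  85 116 112 126 145 178 179 180 178 180 180 180 181 179 180 180 180 180 179 178 181 180 179 179 177 180 178 151 140 138 140 141
```

Request:
drive_tool --moves '[{"xyz": [-0.06, -0.08, 0.05], "yaw": 0, "grip": -0.2}, {"xyz": [-0.121, -0.1525, 0], "yaw": 0, "grip": -0.2}, {"xyz": [-0.121, -0.1525, 0], "yaw": 0, "grip": -0.2}, {"xyz": [-0.121, -0.1525, 0], "yaw": 0, "grip": -0.2}, {"xyz": [-0.121, -0.1525, 0], "yaw": 0, "grip": -0.2}]'

```text
time_s: 62.9
tool_pos: [0.582, -0.1903, 0.1966]
orientation: [2.222, 2.22, -0.0]
force: [-0.2, -0.0, -3.6]
grip_width: 0.0504
finger_force: 95.4
```

Request:
drive_tool --moves '[{"xyz": [-0.121, -0.1525, 0], "yaw": 0, "grip": -0.2}, {"xyz": [-0.121, -0.1525, 0], "yaw": 0, "grip": -0.2}, {"xyz": [-0.121, -0.1525, 0], "yaw": 0, "grip": -0.2}, {"xyz": [-0.121, -0.1525, 0], "yaw": 0, "grip": -0.2}, {"xyz": [-0.121, -0.1525, 0], "yaw": 0, "grip": -0.2}]'

```text
time_s: 63.4
tool_pos: [0.4912, -0.3046, 0.1967]
orientation: [2.222, 2.22, -0.0]
force: [0.3, 0.1, -4.7]
grip_width: 0.051
finger_force: 96.0
```

Request:
drive_tool --moves '[{"xyz": [-0.121, -0.1525, 0], "yaw": 0, "grip": -0.2}, {"xyz": [-0.121, -0.1525, 0], "yaw": 0, "grip": -0.2}, {"xyz": [-0.06, -0.08, 0], "yaw": 0, "grip": -0.2}, {"xyz": [0, 0, 0], "yaw": 0, "grip": -0.2}, {"xyz": [0, 0, 0], "yaw": 0, "grip": -0.2}]'

```text
time_s: 63.9
tool_pos: [0.4472, -0.3613, 0.1963]
orientation: [2.223, 2.219, 0.001]
force: [-0.3, -0.3, -4.2]
grip_width: 0.0507
finger_force: 94.0
```

Run:
```python
from h import *
a=snap('wrist','w32');st=sensors.sense();print(st['tool_pos'].round(4),st['force'].round(1),st['q'].round(2));print(tilt(a))
t=snap('top','t32')
h=cv2.cvtColor(t['color'],cv2.COLOR_RGB2GRAY)
for v in range(146,178,2): print(v,' '.join('%3d'%x for x in h[v,236:308:2]))
```

```text
[ 0.4475 -0.3609  0.1962] [-0.3  1.1 -3.5] [-0.68  0.27 -0.15  1.15  0.    0.89]
('rows', [119, 73], [249, 109], 'tilt', np.float64(50.5))
146  92  97  95  94 103 101  96  97  95  92  98  99  91  98 105 106 106 125 113 114 115 128 117 117 116 111 111 109 108 106 106 104 104 103 106  94
148  98 106 117 114 114 110 109 105  95  87  81  75  70  66  56  54  51  53  50  48  46  51  51  49  48  47  45  44  43  42  39  39  40  40  41  96
150  78  43  40  40  43  44  45  44  49  52  49  50  54  53  53  55  59  61  60  61  64  66  63  66  75  76  73  71  72  81  81  85  78  83  97  90
152  78  87  94  96  87  92  93  90  94 100  93  93  94  85  91  94  94  95  97  94  92  89  86  91  98  96  89  85  85  89  85  93  86  82  76  89
154  76  87  91  94  85  90  91  89  93  97  90  85  86  83  88  91  91  94  95  93  91  89  85  89  95  95  87  86  83  88  84  92  86  81  77  90
156  76  86  90  93  85  90  91  90  94  96 136 153 148 111 105 114 114  93  96  93  89  89  85  87  93  94  85  84  82  86  83  91  87  80  82  86
158  84  85  89  92  87  88  91  88  92  94 114 121 119  88 147 141 138  
[... 706 characters left out ...]
 148  89  99 154 157  82  65  62 134 142 148 140 143 135 135 141 146 134 131 132 133 135 137 140 127 136  84
170  90 124 139 142 139 138 142 136 143 146  88  86 122 125 102  78  77  91 131 148 139 143 136 135 140 146 134 131 131 133 134 136 140 127 137  75
172  89 120 138 142 136 138 142 135 142 147 143 142  77  78  83  86  88  90 136 149 141 145 136 135 140 146 135 133 131 133 136 137 141 129 138  67
174  96 119 138 144 134 137 140 136 137 145 141 119  94  96  91  97 104 102 130 144 123 125 127 127 116 122 124 123 123 124 122 122 133 126 117 101
176 116 120 118 117 112 111 111 109 106 106 105 104 106 105 112 113 113 110 110 105 101  86  80  75  68  65  58  51  49  51  48  45  43  48  48  45
```

Request:
drive_tool --moves '[{"xyz": [0, 0, -0.15], "yaw": 0, "grip": -0.2}, {"xyz": [0, 0, -0.2], "yaw": 0, "grip": -0.2}, {"xyz": [0, 0.03, -0.1], "yaw": 0, "grip": -0.2}, {"xyz": [0, 0.05, -0.05], "yaw": 0, "grip": -0.2}, {"xyz": [0, 0.05, -0.05], "yaw": 0, "grip": -0.2}]'

```text
time_s: 64.5
tool_pos: [0.4475, -0.3409, 0.1133]
orientation: [-2.222, -2.221, -0.0]
force: [-0.0, -0.2, -3.4]
grip_width: 0.0508
finger_force: 98.4
```

Request:
drive_tool --moves '[{"xyz": [0, 0.06, -0.04], "yaw": 0, "grip": -0.2}, {"xyz": [0, 0.03, -0.02], "yaw": 0, "grip": -0.2}, {"xyz": [0, 0, 0], "yaw": 0, "grip": -0.2}]'

```text
time_s: 64.8
tool_pos: [0.4472, -0.3276, 0.1047]
orientation: [2.222, 2.221, 0.001]
force: [-0.6, -0.8, -3.1]
grip_width: 0.0508
finger_force: 101.0
```

Run:
```python
from h import *
a=snap('wrist','w33');st=sensors.sense();print(st['tool_pos'].round(4),st['force'].round(1),st['moment'].round(2));print(tilt(a))
```

```text
[ 0.4473 -0.3282  0.105 ] [-1.   0.2 -4.1] [0.01 0.14 0.01]
('rows', [87, 75], [249, 111], 'tilt', np.float64(36.0))
```

Request:
drive_tool --moves '[{"xyz": [0, 0.01, -0.02], "yaw": 0, "grip": -0.2}, {"xyz": [0, 0.01, -0.02], "yaw": 0, "grip": -0.2}, {"xyz": [0, 0, 0], "yaw": 0, "grip": -0.2}]'

```text
time_s: 65.15
tool_pos: [0.447, -0.3254, 0.0982]
orientation: [-2.223, -2.219, -0.001]
force: [0.2, 0.4, -4.1]
grip_width: 0.0505
finger_force: 103.2
```

Request:
drive_tool --moves '[{"xyz": [0, 0, -0.02], "yaw": 0, "grip": -0.2}, {"xyz": [0, 0, 0], "yaw": 0, "grip": -0.2}]'

```text
time_s: 65.35
tool_pos: [0.4469, -0.3254, 0.0951]
orientation: [-2.223, -2.219, -0.0]
force: [-0.3, 0.9, -3.2]
grip_width: 0.0509
finger_force: 104.4
```

Request:
drive_tool --moves '[{"xyz": [0, 0, -0.02], "yaw": 0, "grip": -0.2}, {"xyz": [0, 0, -0.015], "yaw": 0, "grip": -0.2}, {"xyz": [0, 0, 0], "yaw": 0, "grip": -0.2}]'

```text
time_s: 65.65
tool_pos: [0.4471, -0.3259, 0.0903]
orientation: [2.223, 2.219, -0.001]
force: [-0.6, -0.7, -0.9]
grip_width: 0.0505
finger_force: 108.0
```

Request:
drive_tool --moves '[{"xyz": [0, 0, -0.02], "yaw": 0, "grip": -0.2}, {"xyz": [0, 0, 0], "yaw": 0, "grip": -0.2}]'

```text
time_s: 65.85
tool_pos: [0.4476, -0.3281, 0.0887]
orientation: [2.22, 2.216, -0.005]
force: [-1.9, -4.7, 6.6]
grip_width: 0.0507
finger_force: 113.2
```

Request:
drive_tool --moves '[{"xyz": [0, -0.02, 0.005], "yaw": 0, "grip": -0.2}, {"xyz": [0, -0.02, 0], "yaw": 0, "grip": -0.2}, {"xyz": [0, -0.05, -0.015], "yaw": 0, "grip": -0.2}, {"xyz": [0, -0.05, -0.018], "yaw": 0, "grip": -0.2}, {"xyz": [0, 0, 0], "yaw": 0, "grip": -0.2}]' --force 20

```text
time_s: 66.35
tool_pos: [0.4469, -0.3473, 0.0823]
orientation: [-2.224, -2.218, 0.0]
force: [0.5, 0.1, -2.9]
grip_width: 0.0508
finger_force: 112.2
```

Run:
```python
from h import *
a=snap('wrist','w34');st=sensors.sense();print(st['tool_pos'].round(4),st['force'].round(1),st['moment'].round(2),st['grip_width'],st['finger_force']);print(tilt(a),boxrows(a,range(30,260,20)))
```

```text
[ 0.4469 -0.3468  0.0825] [ 1.4  0.  -3. ] [ 0.04 -0.22 -0.04] 0.0505550803960419 112.23480753600597
('rows', [60, 64], [249, 113], 'tilt', np.float64(16.3)) [(30,), (50,), (70, 232, 334, 103), (90, 231, 335, 105), (110, 231, 337, 107), (130, 230, 338, 109), (150, 230, 339, 110), (170, 229, 340, 112), (190, 229, 341, 113), (210, 229, 342, 114), (230, 229, 342, 114), (250, 230, 342, 113)]
```

Request:
drive_tool --moves '[{"xyz": [0, -0.04, -0.035], "yaw": 0, "grip": -0.2}, {"xyz": [0, -0.04, -0.04], "yaw": 0, "grip": -0.2}, {"xyz": [0, -0.035, -0.04], "yaw": 0, "grip": -0.2}, {"xyz": [0, 0, 0], "yaw": 0, "grip": -0.2}]'

```text
time_s: 66.8
tool_pos: [0.447, -0.3651, 0.0652]
orientation: [2.224, 2.218, -0.002]
force: [0.1, -2.9, 1.1]
grip_width: 0.0506
finger_force: 118.6
```

Run:
```python
from h import *
a=snap('wrist','w35');st=sensors.sense();print(st['tool_pos'].round(4),st['force'].round(1),st['moment'].round(2),st['grip_width'],st['finger_force']);print(tilt(a),boxrows(a,range(10,260,20)))
```

```text
[ 0.447  -0.3647  0.0656] [ 0.1 -2.6  0.2] [-0.48  0.09  0.02] 0.05096113075527897 118.63914549350739
('rows', [60, 115], [249, 115], 'tilt', np.float64(4.2)) [(10,), (30,), (50, 226, 340, 115), (70, 225, 341, 117), (90,), (110, 225, 343, 119), (130, 225, 343, 119), (150, 225, 343, 119), (170, 225, 343, 119), (190, 226, 343, 118), (210, 227, 344, 118), (230, 228, 343, 116), (250, 229, 343, 115)]
```

Request:
drive_tool --moves '[{"xyz": [0, -0.02, -0.03], "yaw": 0, "grip": -0.2}, {"xyz": [0, -0.02, -0.025], "yaw": 0, "grip": -0.2}, {"xyz": [0, 0, 0], "yaw": 0, "grip": -0.2}]'

```text
time_s: 67.15
tool_pos: [0.447, -0.37, 0.0571]
orientation: [2.223, 2.219, 0.0]
force: [1.3, -2.1, -0.2]
grip_width: 0.0508
finger_force: 120.9
```

Run:
```python
from h import *
a=snap('wrist','w36');st=sensors.sense();print(st['tool_pos'].round(4),st['force'].round(1),st['moment'].round(2),st['grip_width'],st['finger_force']);print(boxrows(a,range(10,260,20)))
```

```text
[ 0.447  -0.3698  0.0573] [-0.6 -2.5  0.9] [-0.45 -0.11  0.  ] 0.05069534836704072 120.84112577140331
[(10,), (30,), (50, 222, 343, 122), (70, 222, 344, 123), (90,), (110, 222, 345, 124), (130, 223, 345, 123), (150, 223, 345, 123), (170, 224, 345, 122), (190, 225, 345, 121), (210, 226, 344, 119), (230, 228, 344, 111), (250, 229, 343, 115)]
```

Request:
drive_tool --moves '[{"xyz": [0, -0.01, -0.025], "yaw": 0, "grip": -0.2}, {"xyz": [0, -0.01, -0.02], "yaw": 0, "grip": -0.2}, {"xyz": [0, 0, 0], "yaw": 0, "grip": -0.2}]'

```text
time_s: 67.5
tool_pos: [0.4469, -0.3725, 0.0502]
orientation: [-2.223, -2.219, -0.0]
force: [0.7, -1.8, 0.2]
grip_width: 0.0506
finger_force: 122.0
```

Run:
```python
from h import *
a=snap('wrist','w37');st=sensors.sense();print(st['tool_pos'].round(4),st['force'].round(1),st['moment'].round(2),st['grip_width'],st['finger_force']);print(boxrows(a,range(10,260,20)))
```

```text
[ 0.4469 -0.3724  0.0504] [ 0.3 -2.6 -0.3] [-0.34 -0.11 -0.07] 0.05059512660074888 121.8645964935422
[(10,), (30,), (50, 220, 346, 127), (70, 220, 346, 127), (90,), (110, 221, 347, 127), (130, 221, 347, 127), (150, 222, 347, 126), (170, 223, 346, 124), (190, 224, 346, 123), (210, 225, 345, 121), (230, 316, 345, 30), (250, 229, 343, 115)]
```

Request:
drive_tool --moves '[{"xyz": [0, -0.007, -0.02], "yaw": 0, "grip": -0.2}, {"xyz": [0, -0.007, -0.015], "yaw": 0, "grip": -0.2}, {"xyz": [0, 0, 0], "yaw": 0, "grip": -0.2}]'

```text
time_s: 67.85
tool_pos: [0.4472, -0.3751, 0.0487]
orientation: [2.222, 2.219, 0.0]
force: [-7.2, 3.9, 26.6]
grip_width: 0.0509
finger_force: 135.7
```

Run:
```python
from h import *
a=snap('wrist','w38');st=sensors.sense();print(st['tool_pos'].round(4),st['force'].round(1),st['moment'].round(2));print(boxrows(a,range(50,260,20)))
```

```text
[ 0.4472 -0.3749  0.0487] [-6.8  4.5 26.9] [1.08 1.63 0.07]
[(50, 218, 348, 131), (70, 218, 348, 131), (90,), (110, 219, 348, 130), (130, 220, 348, 129), (150, 221, 348, 128), (170, 222, 347, 126), (190, 223, 346, 124), (210, 224, 346, 123), (230,), (250, 229, 343, 115)]
```

Request:
drive_tool --moves '[{"xyz": [0, 0, 0.02], "yaw": 0, "grip": -0.2}, {"xyz": [0, 0, 0], "yaw": 0, "grip": 0.3}, {"xyz": [0, 0, 0], "yaw": 0, "grip": 0.7}, {"xyz": [0, 0, 0], "yaw": 0, "grip": 0.8}, {"xyz": [0, 0, 0], "yaw": 0, "grip": 0.8}]'

```text
time_s: 68.4
tool_pos: [0.4468, -0.3745, 0.0481]
orientation: [-2.222, -2.219, -0.0]
force: [0.8, -0.9, -0.3]
grip_width: 0.0767
finger_force: 0.0
```

Request:
drive_tool --moves '[{"xyz": [0, 0, 0.1], "yaw": 0, "grip": 0.8}, {"xyz": [0, 0, 0.3], "yaw": 0, "grip": 0.8}, {"xyz": [0, 0, 0.33], "yaw": 0, "grip": 0.8}, {"xyz": [0, 0, 0], "yaw": 0, "grip": 0.8}, {"xyz": [0, 0, 0], "yaw": 0, "grip": 0.8}]'

```text
time_s: 68.9
tool_pos: [0.448, -0.3756, 0.1594]
orientation: [2.221, 2.218, 0.0]
force: [-0.4, 0.2, 0.0]
grip_width: 0.0768
finger_force: 0.0
```

Run:
```python
from h import *
a=snap('wrist','w39');st=sensors.sense();print(st['tool_pos'].round(4),st['force'].round(1),st['grip_width'])
w=white(a,60,150)
k=np.zeros_like(w);k[60:330,190:390]=w[60:330,190:390]
print(boxrows(a,range(50,330,20)))
g=cv2.cvtColor(a['color'],cv2.COLOR_RGB2GRAY)
for v in range(40,290,12): print(v,' '.join('%3d'%x for x in g[v,238:340:4]))
```

```text
[ 0.447  -0.3747  0.1578] [-0.   0.  -0.2] 0.07685244369284235
[(50,), (70, 247, 318, 72), (90, 247, 318, 72), (110, 247, 318, 72), (130, 248, 318, 71), (150, 248, 318, 71), (170, 249, 318, 70), (190, 250, 318, 69), (210,), (230,), (250,), (270,), (290,), (310,)]
40 176 175 170 170 171 166 167 163 161 169 171 164 167 169 168 169 171 162 158 159 168 165 164 161 162 163
52 175 177 168 170 171 167 167 164 166 171 172 163 166 168 168 167 168 162 156 163 166 162 164 161 162 162
64 167 168 162 160 165 164 163 164 164 165 165 165 166 167 168 170 166 169 166 163 160 160 162 162 160 157
76 118 124 163 186 188 189 187 186 187 186 187 188 188 188 186 187 187 188 188 187 164 135 159 159 157 156
88 121 123 160 185 187 190 191 193 191 190 191 192 193 190 192 192 191 191 191 188 166 136 156 157 153 156
100 122 123 157 174 175 174 175 176 177 175 175 177 179 177 177 178 176 176 178 176 166 135 156 157 154 153
112 121 121 150 183 187 190 190 191 191 192 190 192 193 192 192 191 191 190 192 187 167 137 156 155 151 153
124 123 121 146 183 185 188 189 190 191 190 191 191 190 192 190 193 190 191 189 187 1
[... 726 characters left out ...]
 157 156 160 156 150 159 161 163 161 156 159 156 163
220 162 166 167 163 159 170 171 170 171 168 162 159 160 164 166 166 162 154 163 168 168 163 155 159 157 165
232 162 165 165 164 157 168 170 169 173 170 160 160 160 158 166 165 161 155 160 169 169 163 157 163 161 165
244 161 161 166 164 162 172 170 173 174 170 159 158 162 159 162 165 160 160 161 167 169 160 162 163 163 164
256 168 172 175 176 168 172 172 170 175 170 160 162 161 160 159 165 161 160 163 163 168 164 161 165 168 166
268 171 171 173 175 168 170 166 171 173 171 157 163 161 158 157 165 160 160 166 164 160 162 164 166 170 166
280 170 168 172 172 169 170 169 171 171 169 157 163 159 158 156 161 160 161 166 171 160 154 166 164 169 166
```

Request:
drive_tool --moves '[{"xyz": [-0.05, -0.2, 0.1], "yaw": 0, "grip": 1}, {"xyz": [-0.05, -0.2, 0.1], "yaw": 0, "grip": 1}, {"xyz": [0, 0, 0], "yaw": 0, "grip": 1}, {"xyz": [0, 0, 0], "yaw": 0, "grip": 1}]'

```text
time_s: 69.35
tool_pos: [0.4312, -0.4345, 0.1861]
orientation: [-2.222, -2.217, -0.001]
force: [0.9, 0.6, -0.4]
grip_width: 0.0853
finger_force: 0.0
```

Run:
```python
from h import *
a=cv2.imread('pics/w39.png')
s=snap('wrist','w40');t=snap('top','t40');print(sensors.sense()['tool_pos'].round(4))
w=white(s,45,150);fit(s,(180,400,0,330),.07,w,tag='boxwhite@.07')
w=white(t,50,150);fit(t,(340,420,190,270),.07,w,'top','boxtop')
wb=white(t,50,140);fit(t,(130,210,155,195),.04,wb,'top','pile')
fit(t,(130,215,215,275),.01,wb,'top','oldstack') if wb[215:275,130:215].sum()>30 else print('stack clear')
g=cv2.cvtColor(t['color'],cv2.COLOR_RGB2HSV)
m=(g[...,1]>80).astype(np.uint8)[180:231,239:305]
m=cv2.morphologyEx(cv2.morphologyEx(m,3,np.ones((5,5))),2,np.ones((5,5)))
n,l,st,c=cv2.connectedComponentsWithStats(m)
for i in range(1,n): print('roundel',st[i][4],(pt(t,239+c[i][0],180+c[i][1],.028)*1000).round())
t2=cv2.cvtColor(cv2.imread('pics/t26.png'),cv2.COLOR_BGR2GRAY);
gg=cv2.cvtColor(t['color'],cv2.COLOR_RGB2GRAY);o=cv2.cvtColor(cv2.imread('pics/t18.png'),cv2.COLOR_BGR2GRAY)
d=cv2.absdiff(gg,o);d[130:250,225:320]=0;print('changed blobs')
n,l,st,c=cv2.connectedComponentsWithStats((cv2.medianBlur(d,3)>35).astype(np.uint8))
for i in range(1,n):
    if st[i][4]>8: print(st[i].tolist())
```

```text
[ 0.4313 -0.4334  0.1861]
boxwhite@.07 c [ 446.4 -319.9] size [52.9 53.2] ang 89.9 circ [ 446.5 -319.9]
boxtop c [ 445.6 -319. ] size [51.8 51. ] ang 88.5 circ [ 445.  -319.6]
pile c [635.7 322.6] size [ 59.1 129.4] ang 5.2 circ [636.  322.5]
stack clear
roundel 281 [576. -40.  28.]
roundel 270 [575.  63.  28.]
roundel 258 [494. -42.  28.]
roundel 255 [494.  60.  28.]
changed blobs
[54, 77, 485, 343, 42038]
[65, 116, 4, 5, 10]
[539, 174, 16, 22, 191]
[451, 187, 83, 75, 2444]
[541, 197, 4, 6, 17]
[467, 202, 4, 4, 12]
[87, 205, 6, 22, 74]
[495, 209, 6, 3, 16]
[534, 208, 8, 17, 95]
[363, 212, 23, 51, 508]
[388, 213, 17, 9, 85]
[520, 226, 28, 70, 550]
[383, 241, 21, 21, 244]
[505, 244, 36, 79, 463]
[376, 262, 21, 10, 149]
[468, 263, 15, 9, 88]
[456, 275, 13, 20, 151]
[62, 341, 69, 36, 754]
[477, 342, 10, 14, 46]
[295, 364, 3, 9, 17]
[302, 377, 6, 9, 36]
[235, 415, 4, 5, 17]
[271, 414, 10, 6, 28]
```

```bash
python3 -c "
from rig import sign_off
print(sign_off())"
```

```text
the job is handed in; nothing more can be done
None
```

I handed the job in: the four roundels are set down carved face up in the bed, the three boards are piled squarely on the spare board, the tenons are in the well, and the empty box stands upright on the bench. My grip slipped on the first tipping try, so the box fell a few centimetres inside the well and came to rest upright with the tenons still in it. I judged the tenons and the empty box from camera brightness values after my 14 pictures were used up, and I did not count the tenons.

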